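Draw the packing strip out from under a standing drill bit

ROBOT

A 6-joint arm with a two-finger parallel gripper is mounted at the origin on the work surface. World frame = base frame: x ahead of the robot, y to its left, z up, the work surface at z = 0. Lengths are in m, angles in rad, forces in N, time in s.
With the tool pointing down it reaches from about 0.225 to 0.875 m from the base axis. Payload 3.4 kg.
Tool frame: the origin (TCP) lies at the very end of the fingers, on their centre line; the grasp point (between the pads) lies 19 mm behind it; z points along the fingers, y is the direction in which the jaws open and shut (so a half turn about z gives the same grasp; the last joint's range is limited). The gripper opens to 85 mm and grips with 20 to 120 N. Pads are 22 mm wide; open, the fingers measure 114 mm over their backs; the gripper's body (76 mm by 85 mm) begins 54 mm behind the grasp point. The pads swing forward as they close: fully open they stand 13 mm farther back than shut.
Start: joints at [-1.236, 0.276, 1.505, -0, 1.361, -0.121], TCP at [0.253, -0.516, 0.231] pointing down, gripper open.
Joint ranges: [-2.89, 2.89], [-0.75, 2.08], [0.22, 2.7], [-1.18, 4.32], [0.11, 2.71], [-2.7, 2.7]. Speed limits (rad/s): [2.57, 2.57, 3.14, 3.14, 3.14, 3.14].

INTERFACE

Orientations are given as a unit quaternion [x, y, z, w].
In Python, from bench import env gives the robot as it stands.
- The arm moves only by the tool step_arm, never from a script. Its argument "motion" is a list of rows, each an object of numbers: "tx", "ty", "tz": the shift along the world's x, y, z in cm; "twist": the turn about the world's z in rad. A call has 1 to 10 rows; each row shifts and turns the commanded pose from where the row before left it; what a row does not reach is not made up. A row lasts 1/8 s, in which the tool goes at most 62.5 mm and 10.7 degrees, less where a joint would pass 70% of its speed; a pose out of reach is approached as far as the arm can. A call is refused whole if a number of a shift passes 6.25 or a number of a turn 0.188, either way. A call with a gripper value outside its range is refused whole. "hand" is the finger opening in cm, from 0 to 8.54, set as the call begins (left out, the last holds). The fingers move at their own pace and stop on an object; the grip force is fixed at half the most. Time passes only in rows, so rows that do not move let the fingers close. It gives the time, the measured TCP pose, the force and the opening at its end, in the units of the state.
- env.get_obs(): the state, without advancing time (a new reading comes with each control period).
- env.get_image(name): name is "scene" or "top"; returns the picture (400x640x3 uint8, blue, green, red); there is no depth.
- env.camera_model(name): a dict with "camera_matrix" (3x3 intrinsics, pixels), "R" (3x3) and "t" (3): a world point X has camera coordinates R X + t. Camera axes: x right, y down, z forward; pixel columns grow to the right and rows downward; lengths in m; the calibration is good to about 2 mm. A picture is of the moment at which its call begins. camera_model takes no time and is no camera call.
- env.job_done(): hands the job in, once; it reports no verdict.
The state is a dict: "time_s": time; "joints": joint angles; "qd": joint speeds; "joint_efforts": joint torques, N m; "tcp_pos": TCP position; "orientation": TCP orientation; "ft_force": force on the tool from outside, world axes, zero at the start; "moment": the same for the moment, N m; "finger_gap": finger opening in m.
Only numpy, scipy, OpenCV 4.12 (cv2) and the standard library are available. Lean on these libraries where they do the work, as an engineer would, in place of code of your own. Each camera call takes 0.05 s, during which the arm holds its last target.

TASK

The drill bit stands in the fitting nest on a plywood pad, packed up on a flat steel strip whose front end sticks out under the bridge. Draw that bottom strip out between the two stop pins so that pad and bit settle upright on the nest's base where they stand, without touching the pad or bit and without toppling them. Then put the strip back in the divided tray, laid (not dropped) squarely on top of its twin, the loose strip of the same length and width, and leave the other strips and bits where they are.

Things in the scene. Friction and masses are not known exactly. Their poses are not given: they have to be found in the camera images.
- nest: Fitting nest, fixed. Origin on the bench under its steel base plate; x points from its front (where the strip sticks out) to its back, z up. Plate: x -150 to +130, y -85 to +85, 10 mm thick, so its top is at z = 10 mm. The bit's place is at x = 60 to 64 mm, y = 0. The strip comes out forwards, to -x.
- stop_pins (a point): Midway between the nest's two upright steel stop pins, on the plate's top (nest x -4, y 0, z 10 mm). Pins 12 mm in diameter, 26 mm tall, centred 27 mm to either side (y): they stop the pad but let the strip slide out forwards between them.
- crossbar (a point): Lower front edge, middle, of the grey bridge over the strip (nest x -42, z 92 mm). Crossbar: x -42 to +22, z 92 to 108, full width; legs below its ends at x -24 to +22, |y| 67 to 81. Behind it a white V-rest stands round the shank with about 3 mm play. A gripper coming straight down on the strip's end hits the crossbar: lean the tool back to nest -x by 30 to 45 degrees.
- strip: Packing strip to draw out: bare ground steel, 160 x 30 x 10 mm, 0.38 kg, long along its x, origin at the centre of its underside. It starts at the bottom of the stack, flat on the nest's plate; its -x end sticks out 35 to 40 mm in front of the stop pins, almost wholly under the crossbar. The pull needed is roughly 8 to 16 N (oiled steel).
- pad: Plywood pad 110 x 110 x 12 mm on the strip, under the bit; origin at the centre of its underside. Its front edge starts 1 to 8 mm behind the stop pins. As the strip slides out it is dragged against the pins, tips back by up to about 12 degrees, then settles flat on the plate.
- bit: Black button drill bit standing head down on the pad, 1.0 to 1.4 kg: head 58 mm across and 34 mm high, shank about 36 mm across, 140 mm tall, plus an off-white tube (14 mm across) standing 22 mm out of its top. Origin at the centre of its underside, z up along its axis.
- tray: Grey divided tray, fixed: 185 mm (x) by 265 mm (y) outside, 26 mm high, walls and floor 4 mm. Origin at bench level under the tray's middle. Two dividers along x make three compartments of 177 x 83 mm, their middles at x = 0, y = -87, 0 and +87 mm, each with one loose strip.
- twin: The twin of the packing strip: 160 x 30 x 10 mm, same steel, lying loose along the middle of one of the tray's compartments (which one varies). Origin at the centre of its underside, long along its x.
- wide_strip: Another strip, in another compartment: 160 x 45 x 10 mm. Leave alone.
- short_strip: Another strip, in another compartment: 110 x 30 x 10 mm. Leave alone.
- bit_near: Bystander: a drill bit like the one in the nest but without tube, 58 mm broad, 140 mm tall, standing on the bench. Origin at the centre of its underside.
- bit_far: Bystander: another such bit, with a tube, 162 mm tall in all, standing on the bench. Origin at the centre of its underside.
Things that resemble listed ones, but are neither listed nor needed, are in the scene too. What is shaped like the bit but turquoise is not meant. What is shaped like the strip but orange is not meant.

How it is judged:
On the way:
1. the strip is drawn clear of the stack, and the pad and the bit have settled upright on the nest's base (x of strip in the frame of nest below -0.078 m and z of pad in the frame of nest below 0.013 m and z of bit in the frame of nest below 0.0255 m and angle between bit's own z axis and vertical below 0.05 rad), for 0.2 s.
At the end, for the whole second after the job is handed in: The strip lies at rest flat on its twin in the tray, within 15 mm lengthwise, 8 mm sideways and 7 degrees of it; the pad lies flat on the nest's base plate and the bit stands on it, upright within 3 degrees, within 18 mm (front to back) and 15 mm (sideways) of its place in the nest (x of strip in the frame of twin between -0.015 and 0.015 m and y of strip in the frame of twin between -0.008 and 0.008 m and z of strip in the frame of twin below 0.012 m and z of strip in the frame of tray above 0.012 m and angle between the x axis of strip and the x axis of twin, either way round below 0.12 rad and angle between the z axis of strip and the z axis of tray, either way round below 0.05 rad and z of pad in the frame of nest between 0.007 and 0.013 m and z of bit in the frame of nest between 0.018 and 0.0255 m and x of bit in the frame of nest between 0.042 and 0.078 m and y of bit in the frame of nest between -0.015 and 0.015 m and angle between bit's own z axis and vertical below 0.05 rad and linear speed of each of strip, bit below 0.01 m/s); the robot touches nothing.
It fails at once if the bit topples (leans more than 20 degrees) (angle between bit's own z axis and vertical above 0.35 rad).
It fails at once if the robot touches the bit or its pad (contact force between any of the fingers, the arm and bit above 2 N or contact force between any of the fingers, the arm and pad above 2 N).
It fails at once if the strip is dropped (falls free for more than about 12 mm) (linear speed of strip above 0.5 m/s and contact force between the fingers and strip below 0.1 N).
It fails at once if another strip is displaced by more than 20 mm (distance of any of wide_strip, short_strip from where it was at the start of the episode above 0.02 m).
It fails at once if a bystanding bit is displaced by more than 20 mm (distance of any of bit_near, bit_far from where it was at the start of the episode above 0.02 m).
It also fails if it takes over 69 s, if anything falls off the work surface, if the arm or the gripper's body presses on something with over 40 N, if the wrist force passes 120 N, or if a joint passes its speed limit or range.

## Working session

There is one attempt and no reset: what is moved stays moved. The work goes in short steps, Python scripts to look and compute and a tool call to move; the robot and the scene stay as the last step left them, time stands still between calls to the robot, and variables do not carry over. Pictures are saved under pics/ and viewed, and the job is handed in when it is done.

Besides the shell and the picture viewer there is one more tool, called as name(argument=value, ...), one argument or row to a line, values as JSON. step_arm: Moves the arm, as the interface text tells. Its arguments: {"type":"object","properties":{"motion":{"type":"array"},"hand":{"type":"number"}},"required":["motion"]}

```bash
ls; mkdir -p pics; python3 - <<'E'
from bench import env
import cv2, numpy as np
print(env.get_obs())
for n in("scene","top"):
    cv2.imwrite(f"pics/{n}0.png",env.get_image(n)); m=env.camera_model(n); print(n,m)
print([a for a in dir(env) if a[0]!='_'])
E
```

```text
pics
{'time_s': 0.0, 'joints': array([-1.23602530e+00,  2.76574855e-01,  1.50615927e+00, -4.37465418e-06,
        1.36070875e+00, -1.21000583e-01]), 'qd': array([-0.00177082,  0.00037292, -0.00047369, -0.00040165, -0.00075509,
       -0.00046291]), 'joint_efforts': array([ 2.62682352e-04, -4.16771436e+01, -2.45800924e+01, -2.99022554e-05,
        1.08375467e-02, -2.17140456e-05]), 'tcp_pos': array([ 0.25290162, -0.51578751,  0.2304408 ]), 'orientation': array([ 9.74145687e-01,  2.25918845e-01, -1.00818975e-04, -9.19601967e-04]), 'ft_force': array([ 0.45122435, -0.61528506,  0.139271  ]), 'moment': array([-0.06674039, -0.06562597,  0.02545737]), 'finger_gap': 0.08539963793053446}
scene {'camera_matrix': array([[417.82980316,   0.        , 318.92131548],
       [  0.        , 417.82980316, 198.78277265],
       [  0.        ,   0.        ,   1.        ]]), 'R': array([[ 8.82688223e-01,  4.69958685e-01,  5.79157716e-04],
       [ 3.23844542e-01, -6.07358982e-01, -7.25423863e-01],
       [-3.40567488e-01,  6.40510657e-01, -6.88302175e-01]]), 't': array([-0.42026541, -0.07830652,  1.27490633])}
top {'camera_matrix': array([[390.79816461,   0.        , 321.78878045],
       [  0.        , 390.79816461, 202.89842404],
       [  0.        ,   0.        ,   1.        ]]), 'R': array([[-0.01392301, -0.99955431, -0.02640704],
       [-0.99541392,  0.01635539, -0.09425298],
       [ 0.09464287,  0.02497365, -0.99519799]]), 't': array([0.02606583, 0.49345046, 0.93979116])}
['Unreachable', 'camera_model', 'get_image', 'get_obs', 'job_done']
```

View pics/scene0.png

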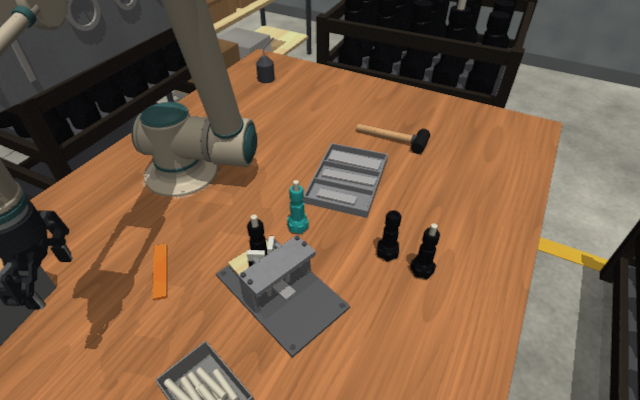

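View pics/top0.png

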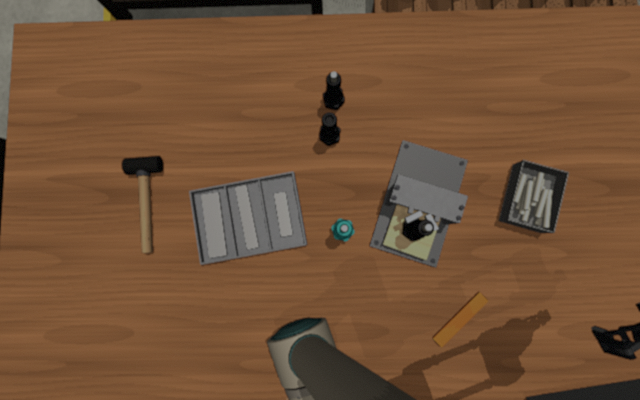

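```bash
cat > h.py <<'E'
import numpy as np, cv2
from bench import env
def cam(n):
    m=env.camera_model(n); return m["camera_matrix"],m["R"],np.asarray(m["t"])
def ray(n,uv,z):
    K,R,t=cam(n); d=R.T@np.linalg.inv(K)@np.array([uv[0],uv[1],1.]); c=-R.T@t
    return c+d*(z-c[2])/d[2]
def proj(n,X):
    K,R,t=cam(n); p=(R@np.atleast_2d(X).T).T+t; p=p@K.T; return p[:,:2]/p[:,2:]
def crop(n,img,x0,y0,x1,y1,s,name):
    c=cv2.resize(img[y0:y1,x0:x1],None,fx=s,fy=s,interpolation=cv2.INTER_CUBIC); cv2.imwrite("pics/"+name,c)
E
python3 - <<'E'
from h import *
s=cv2.imread("pics/scene0.png");t=cv2.imread("pics/top0.png")
crop("s",s,205,195,365,355,5,"c1.png")
crop("t",t,360,135,480,275,4.2,"c2.png")
crop("s",s,0,170,80,310,4,"c3.png")
crop("t",t,180,165,310,270,6,"c4.png")
for n in("scene","top"):
    K,R,t=cam(n); print(n,-R.T@t)
E
```

```text
scene [ 0.83051412 -0.66664388  0.82095878]
top [ 0.40260584 -0.00548637  0.98247578]
```

View pics/c1.png

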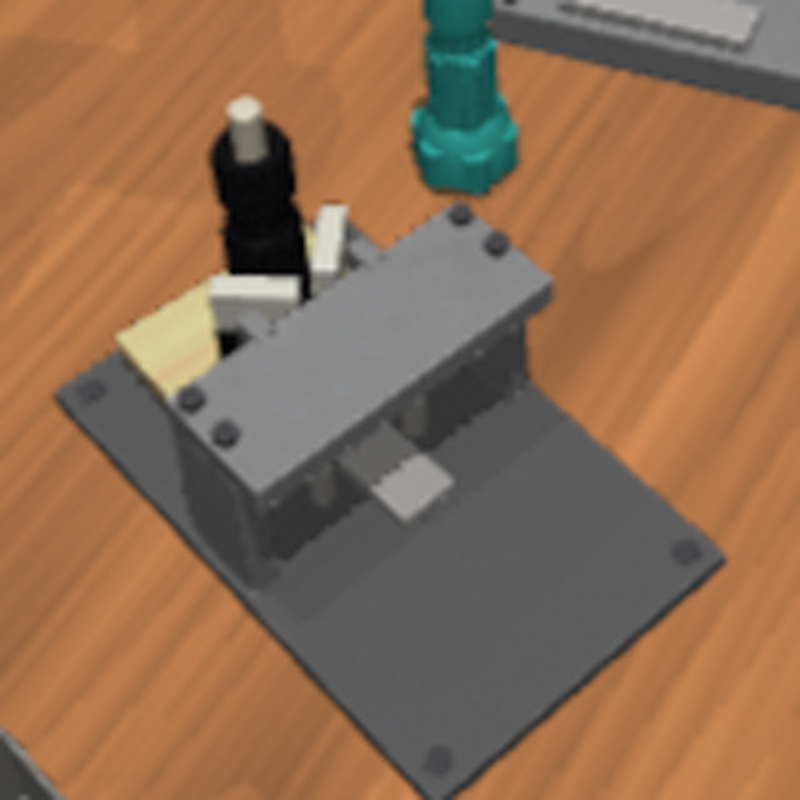

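View pics/c2.png

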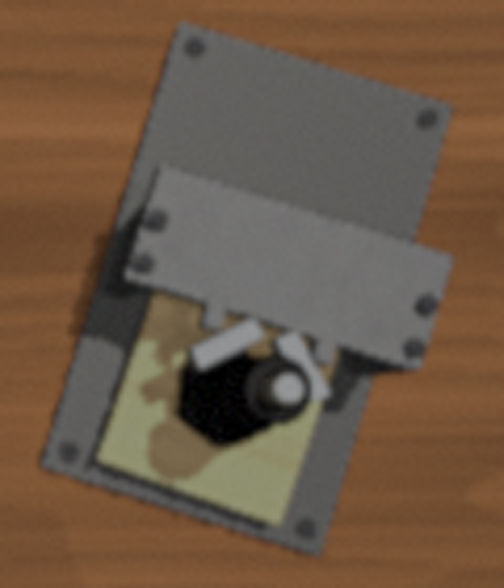

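View pics/c3.png

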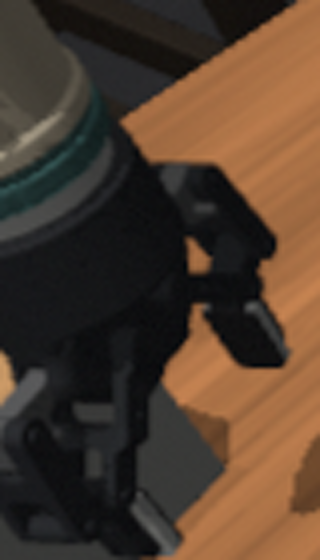

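View pics/c4.png

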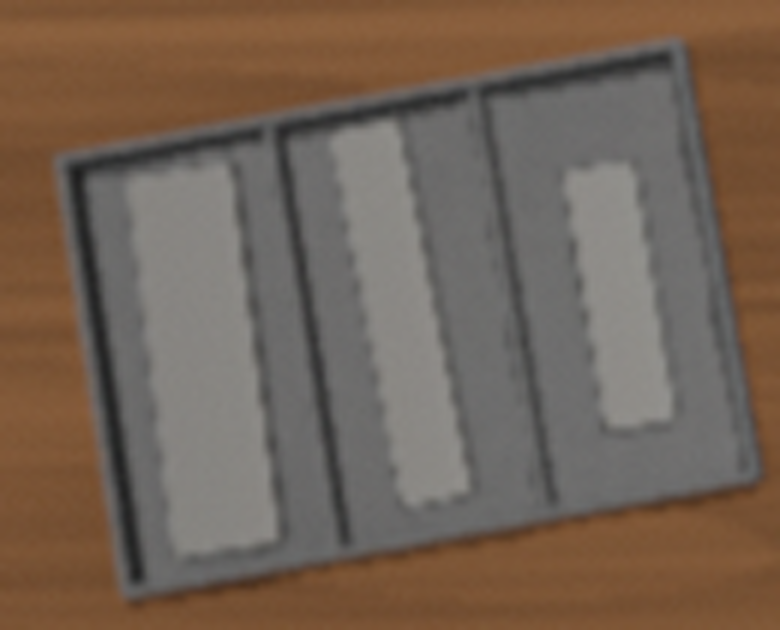

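step_arm(
  motion=[
    {"tx":-1.75,"ty":3.6},
    {"tx":-1.75,"ty":3.6},
    {"tx":-1.75,"ty":3.6},
    {"tx":-1.75,"ty":3.6},
    {"tx":-1.75,"ty":3.6},
    {"tx":-1.75,"ty":3.6},
    {"tx":-1.75,"ty":3.6},
    {"tx":-1.75,"ty":3.6},
    {},
  ],
)

```text
invalid input at $.motion[0]: expected keys tx, ty, tz, twist
```

step_arm(
  motion=[
    {"tx":-1.75,"ty":3.6,"tz":0,"twist":0},
    {"tx":-1.75,"ty":3.6,"tz":0,"twist":0},
    {"tx":-1.75,"ty":3.6,"tz":0,"twist":0},
    {"tx":-1.75,"ty":3.6,"tz":0,"twist":0},
    {"tx":-1.75,"ty":3.6,"tz":0,"twist":0},
    {"tx":-1.75,"ty":3.6,"tz":0,"twist":0},
    {"tx":-1.75,"ty":3.6,"tz":0,"twist":0},
    {"tx":-1.0,"ty":2.0,"tz":0,"twist":0},
  ],
)

```text
time_s: 1.1
tcp_pos: [0.1199, -0.242, 0.2308]
orientation: [0.974, 0.226, -0.0, -0.001]
ft_force: [0.1, -1.7, 0.7]
finger_gap: 0.0856
```

```bash
python3 -c "
from bench import env
o=env.get_obs();print(o['time_s'],o['joints'].round(3),o['tcp_pos'].round(4),o['orientation'].round(4))"
```

```text
1.1 [-1.371 -0.215  2.02  -0.     1.337 -0.256] [ 0.1199 -0.242   0.2308] [ 9.741e-01  2.259e-01 -0.000e+00 -6.000e-04]
```

step_arm(
  motion=[
    {"tx":-0.9,"ty":1.8,"tz":0,"twist":0},
    {"tx":-0.9,"ty":1.8,"tz":0,"twist":0},
    {"tx":-0.9,"ty":1.8,"tz":0,"twist":0},
    {"tx":0,"ty":0,"tz":0,"twist":0},
  ],
)

```text
time_s: 1.6
tcp_pos: [0.0933, -0.1895, 0.2312]
orientation: [0.974, 0.225, 0.0, 0.0]
ft_force: [0.4, -0.6, 0.8]
finger_gap: 0.0852
```

```bash
python3 -c "
from bench import env
o=env.get_obs();print(o['time_s'],o['joints'].round(3),o['tcp_pos'].round(4),o['orientation'].round(4))"
```

```text
1.6 [-1.448 -0.329  2.085  0.     1.385 -0.332] [ 0.0933 -0.1895  0.2312] [9.743e-01 2.254e-01 0.000e+00 3.000e-04]
```

step_arm(
  motion=[
    {"tx":2.4,"ty":-4.9,"tz":1.0,"twist":0.15},
    {"tx":2.4,"ty":-4.9,"tz":1.0,"twist":0.15},
    {"tx":2.4,"ty":-4.9,"tz":1.0,"twist":0.15},
    {"tx":2.4,"ty":-4.9,"tz":1.0,"twist":0.15},
    {"tx":2.4,"ty":-4.9,"tz":1.0,"twist":0.15},
    {"tx":2.4,"ty":-4.9,"tz":1.0,"twist":0.15},
    {"tx":2.4,"ty":-4.9,"tz":1.0,"twist":0.15},
    {"tx":2.4,"ty":-4.9,"tz":1.0,"twist":0.15},
    {"tx":2.4,"ty":-4.9,"tz":1.0,"twist":0.15},
    {"tx":2.4,"ty":-4.9,"tz":1.0,"twist":0.15},
  ],
)

```text
time_s: 2.85
tcp_pos: [0.3353, -0.6829, 0.3303]
orientation: [0.557, 0.831, 0.0, 0.0]
ft_force: [0.0, 0.3, -0.1]
finger_gap: 0.0857
```

```bash
cat > o.py <<'E'
from bench import env
import numpy as np
from scipy.spatial.transform import Rotation as R
o=env.get_obs();M=R.from_quat(o['orientation']).as_matrix()
z=M[:,2];x=M[:,0]
print(round(o['time_s'],2),'q',o['joints'].round(3),'tcp',o['tcp_pos'].round(4),'F',o['ft_force'].round(1),'gap',round(o['finger_gap'],4))
print('tilt deg',np.degrees(np.arccos(-z[2])).round(2),'tilt az',np.degrees(np.arctan2(z[1],z[0])).round(1),'x az',np.degrees(np.arctan2(x[1],x[0])).round(2),'y az',np.degrees(np.arctan2(M[1,1],M[0,1])).round(2),'y z',M[2,1].round(4))
E
python3 o.py
```

```text
2.85 q [-1.206  0.556  0.817  0.     1.768 -1.596] tcp [ 0.3353 -0.6829  0.3303] F [ 0.   0.3 -0.1] gap 0.0857
tilt deg 0.03 tilt az -32.1 x az 112.35 y az 22.35 y z 0.0003
```

step_arm(
  motion=[
    {"tx":2.0,"ty":-4.0,"tz":0,"twist":0},
    {"tx":2.0,"ty":-4.0,"tz":0,"twist":0},
    {"tx":2.0,"ty":-4.0,"tz":0,"twist":0},
    {"tx":2.0,"ty":-4.0,"tz":0,"twist":0},
    {"tx":0,"ty":0,"tz":0,"twist":0},
  ],
)

```text
time_s: 3.48
tcp_pos: [0.3996, -0.811, 0.3041]
orientation: [0.559, 0.829, -0.006, 0.012]
ft_force: [-0.3, 0.4, 0.5]
finger_gap: 0.0855
```

```bash
python3 o.py
```

```text
3.48 q [-1.191  0.886  0.223  0.003  2.006 -1.575] tcp [ 0.3996 -0.811   0.3041] F [-0.3  0.4  0.5] gap 0.0855
tilt deg 1.51 tilt az -62.0 x az 112.07 y az 22.08 y z 0.0027
```

step_arm(
  motion=[
    {"tx":2.0,"ty":-4.0,"tz":0,"twist":0},
    {"tx":2.0,"ty":-4.0,"tz":0,"twist":0},
    {"tx":2.0,"ty":-4.0,"tz":0,"twist":0},
    {"tx":2.0,"ty":-4.0,"tz":0,"twist":0},
    {"tx":0,"ty":0,"tz":0,"twist":0},
  ],
)

```text
time_s: 4.1
tcp_pos: [0.4324, -0.8757, 0.2518]
orientation: [0.557, 0.827, -0.035, 0.061]
ft_force: [0.2, 0.6, 0.3]
finger_gap: 0.0851
```

```bash
python3 o.py
```

```text
4.1 q [-1.187  0.949  0.221  0.011  1.832 -1.569] tcp [ 0.4324 -0.8757  0.2518] F [0.2 0.6 0.3] gap 0.0851
tilt deg 8.06 tilt az -63.7 x az 112.02 y az 22.11 y z 0.0104
```

step_arm(
  motion=[
    {"tx":2.0,"ty":-4.0,"tz":3,"twist":0},
    {"tx":2.0,"ty":-4.0,"tz":3,"twist":0},
    {"tx":2.0,"ty":-4.0,"tz":3,"twist":0},
    {"tx":2.0,"ty":-4.0,"tz":3,"twist":0},
    {"tx":2.0,"ty":-4.0,"tz":3,"twist":0},
    {"tx":2.0,"ty":-4.0,"tz":3,"twist":0},
    {"tx":0,"ty":0,"tz":0,"twist":0},
  ],
)

```text
time_s: 4.97
tcp_pos: [0.4591, -0.9274, 0.3161]
orientation: [0.549, 0.815, -0.092, 0.161]
ft_force: [-0.0, 0.0, -0.1]
finger_gap: 0.0853
```

```bash
python3 o.py
```

```text
4.97 q [-1.188  0.902  0.221  0.028  1.648 -1.566] tcp [ 0.4591 -0.9274  0.3161] F [-0.   0.  -0.1] gap 0.0853
tilt deg 21.33 tilt az -63.7 x az 111.75 y az 22.35 y z 0.0268
```

step_arm(
  motion=[
    {"tx":1.4,"ty":-4.3,"tz":3,"twist":0},
    {"tx":1.4,"ty":-4.3,"tz":3,"twist":0},
    {"tx":1.4,"ty":-4.3,"tz":3,"twist":0},
    {"tx":1.4,"ty":-4.3,"tz":3,"twist":0},
    {"tx":1.4,"ty":-4.3,"tz":3,"twist":0},
    {"tx":0,"ty":0,"tz":0,"twist":0},
  ],
)

```text
time_s: 5.72
tcp_pos: [0.4553, -0.988, 0.3644]
orientation: [0.537, 0.796, -0.14, 0.242]
ft_force: [-0.6, 1.5, 0.0]
finger_gap: 0.0851
```

```bash
python3 o.py
```

```text
5.72 q [-1.221  0.883  0.221  0.055  1.474 -1.594] tcp [ 0.4553 -0.988   0.3644] F [-0.6  1.5  0. ] gap 0.0851
tilt deg 32.42 tilt az -64.1 x az 111.26 y az 22.58 y z 0.0366
```

step_arm(
  motion=[
    {"tx":0,"ty":0,"tz":0,"twist":0.17},
    {"tx":0,"ty":0,"tz":0,"twist":0.17},
    {"tx":2.0,"ty":-4.0,"tz":3,"twist":0},
    {"tx":2.0,"ty":-4.0,"tz":3,"twist":0},
    {"tx":2.0,"ty":-4.0,"tz":3,"twist":0},
    {"tx":0,"ty":0,"tz":0,"twist":0},
  ],
)

```text
time_s: 6.48
tcp_pos: [0.4795, -1.0033, 0.3901]
orientation: [0.392, 0.857, -0.136, 0.307]
ft_force: [0.0, -0.0, -0.4]
finger_gap: 0.0856
```

```bash
python3 o.py
```

```text
6.47 q [-1.274  0.883  0.221  0.269  1.404 -1.944] tcp [ 0.4795 -1.0033  0.3901] F [ 0.  -0.  -0.4] gap 0.0856
tilt deg 39.27 tilt az -48.5 x az 130.66 y az 41.0 y z 0.0073
```

```bash
cat > fit.py <<'E'
from h import *
from scipy.optimize import least_squares
def uc(c,s,o): return (np.array(c)+.5)/s-.5+np.array(o)
A=[]
for c,p in [((725,560),(-150,-85,10)),((57,395),(130,85,10))]: pass
# front=-150. top image: front at top; which y side?
T=[((180,22),(-150,1,10)),((452,105),(-150,-1,10)),((322,552),(130,-1,10)),((42,467),(130,1,10)),((160,165),(-42,1.,108)),((452,257),(-42,-1.,108)),((420,370),(22,-1.,108)),((125,275),(22,1.,108))]
S=[((725,560),(-150,1,10)),((435,800),(-150,-1,10)),((57,395),(130,-1,10))]
cbw=[81]
def pts(L,s,o,n):
    return [(n,uc(c,s,o),p) for c,p in L]
obs=pts(T,4.2,(360,135),"top")+pts(S,5,(205,195),"scene")
def W(v,p): c,s=np.cos(v[2]),np.sin(v[2]); return np.array([v[0]+c*p[0]-s*p[1],v[1]+s*p[0]+c*p[1],p[2]])
def res(v,full=False):
    r=[]
    for n,uv,p in obs:
        y=p[1]*(0.085)
        q=(p[0]/1e3,y,p[2]/1e3)
        r.append(proj(n,W(v,q))[0]-uv)
    return np.array(r) if full else np.ravel(r)
if __name__=="__main__":
    c=ray("top",(420,203),0.01)
    for th in (np.pi+.3,np.pi-.3):
        f=least_squares(res,[c[0],c[1],th],loss="soft_l1"); print(f.x,np.degrees(f.x[2]),f.cost)
    print(res(f.x,True).round(1))
E
python3 fit.py
```

```text
[ 0.48286642 -0.2924078   3.45885572] 198.17783465202885 727.190021921407
[ 0.4828665  -0.29240747  3.458858  ] 198.17796509988278 727.1900218897404
[[ 55.6  -1.2]
 [-73.    1. ]
 [ -2.7   1.1]
 [129.6  -1.4]
 [ 91.7  -2. ]
 [-49.5   0.9]
 [-31.8   1. ]
 [110.6  -1.3]
 [-29.8  53.8]
 [ 40.8 -64.9]
 [ -0.2  -1. ]]
```

```bash
sed -i 's/y=p\[1\]\*(0.085)/y=-p[1]*0.085/' fit.py; python3 fit.py
```

```text
[ 0.48333277 -0.21824642  2.81600142] 161.34499636305964 8.2087521142327
[ 0.48333277 -0.21824642  2.81600142] 161.34499620212836 8.208752114232732
[[-0.6 -0.4]
 [ 0.1 -0.2]
 [-0.6  1. ]
 [-0.6 -0.2]
 [-2.  -0.7]
 [ 1.8  0.1]
 [ 1.5  0.6]
 [-2.  -0. ]
 [ 0.2 -0.3]
 [-0.   2.3]
 [-1.4  0.5]]
```

```bash
cat > fit2.py <<'E'
import fit
from fit import *
hw={108:.081,10:.085}
def res2(v,full=False):
    r=[]
    for n,uv,p in obs:
        if n=="scene" and abs(uv[1]-354.6)<.6: continue
        r.append(proj(n,W(v,(p[0]/1e3,-p[1]*hw[p[2]],p[2]/1e3)))[0]-uv)
    return np.array(r) if full else np.ravel(r)
f=least_squares(res2,[.483,-.218,2.816],loss="soft_l1"); V=f.x
if __name__=="__main__":
    print(V,np.degrees(V[2])); print(res2(V,True).round(1))
    s=cv2.imread("pics/scene0.png"); k=12; x0,y0,x1,y1=255,265,320,310
    im=cv2.resize(s[y0:y1,x0:x1],None,fx=k,fy=k,interpolation=cv2.INTER_CUBIC)
    def dr(P,col):
        q=((proj("scene",np.array([W(V,p) for p in P]))-[x0,y0]+.5)*k-.5).astype(int)
        cv2.polylines(im,[q],False,col,1)
    for e,col in((-.040,(0,0,255)),(-.045,(0,255,0)),(-.05,(255,0,0))):
        dr([(.0,-.015,.02),(e,-.015,.02),(e,.015,.02),(0,.015,.02)],col); dr([(e,-.015,.02),(e,-.015,.01),(e,.015,.01),(e,.015,.02)],col)
    dr([(-.042,-.08,.092),(-.042,.08,.092)],(255,255,0))
    cv2.imwrite("pics/strip.png",im)
E
python3 fit2.py
```

```text
[ 0.48342338 -0.21867387  2.8144855 ] 161.2581406522982
[[-0.3 -0.4]
 [ 0.3 -0.1]
 [-0.5  1. ]
 [-0.5 -0.3]
 [-0.  -0.3]
 [ 0.3 -0.4]
 [-0.1  0. ]
 [-0.1  0.4]
 [ 0.2  0. ]
 [-1.5  0.6]]
```

View pics/strip.png

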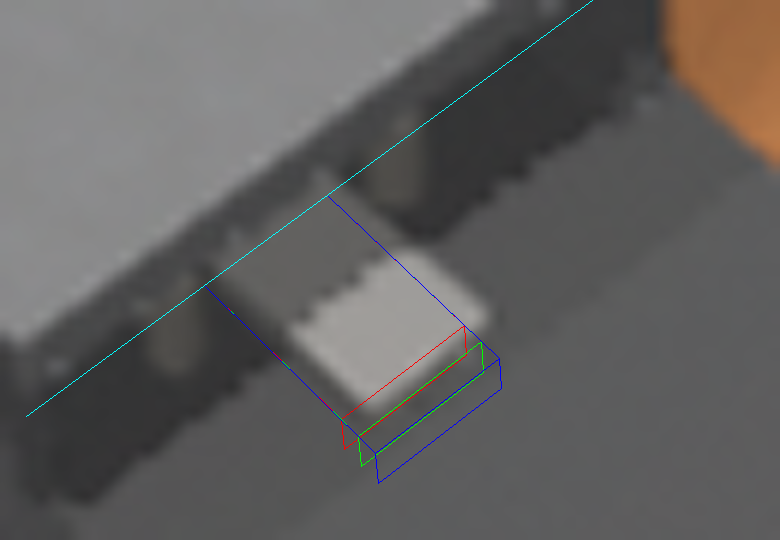

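```bash
cat > ov.py <<'E'
from fit2 import *
def overlay(v,n,src,x0,y0,x1,y1,k,name):
    im=cv2.resize(src[y0:y1,x0:x1],None,fx=k,fy=k,interpolation=cv2.INTER_CUBIC)
    def dr(P,col):
        q=((proj(n,np.array([W(v,p) for p in P]))-[x0,y0]+.5)*k-.5).astype(int)
        cv2.polylines(im,[q],False,col,1)
    a,b=.15,.085
    dr([(-.15,-b,.01),(.13,-b,.01),(.13,b,.01),(-.15,b,.01),(-.15,-b,.01)],(0,0,255))
    b=.081
    dr([(-.042,-b,.108),(.022,-b,.108),(.022,b,.108),(-.042,b,.108),(-.042,-b,.108),(-.042,-b,.092),(-.042,b,.092),(-.042,b,.108)],(0,255,0))
    for s in(-1,1):
        dr([(-.004,s*.027,.01),(-.004,s*.027,.036)],(255,255,0))
    dr([(.0,-.015,.02),(-.042,-.015,.02),(-.042,.015,.02),(0,.015,.02)],(0,255,255))
    cv2.imwrite("pics/"+name,im)
if __name__=="__main__":
    overlay(V,"scene",cv2.imread("pics/scene0.png"),205,225,365,355,5,"ov1.png")
    overlay(V,"top",cv2.imread("pics/top0.png"),360,135,480,275,4.2,"ov2.png")
E
python3 ov.py
```

```text
Traceback (most recent call last):
  File "ov.py", line 1, in <module>
    from fit2 import *
  File "fit2.py", line 10, in <module>
    f=least_squares(res2,[.483,-.218,2.816],loss="soft_l1"); V=f.x
  File "fit2.py", line 8, in res2
    r.append(proj(n,W(v,(p[0]/1e3,-p[1]*hw[p[2]],p[2]/1e3)))[0]-uv)
             ~~~~^^^^^^^^^^^^^^^^^^^^^^^^^^^^^^^^^^^^^^^^^^^
  File "h.py", line 9, in proj
    K,R,t=cam(n); p=(R@np.atleast_2d(X).T).T+t; p=p@K.T; return p[:,:2]/p[:,2:]
          ~~~^^^
  File "h.py", line 4, in cam
    m=env.camera_model(n); return m["camera_matrix"],m["R"],np.asarray(m["t"])
ValueError: time passes only in moves, steps and waits
```

```bash
python3 - <<'E'
s=open('h.py').read()
i=s.index("def cam(n):"); j=s.index("def ray")
s=s[:i]+'''CM={"scene":(np.array([[417.82980316,0,318.92131548],[0,417.82980316,198.78277265],[0,0,1]]),
np.array([[8.82688223e-01,4.69958685e-01,5.79157716e-04],[3.23844542e-01,-6.07358982e-01,-7.25423863e-01],[-3.40567488e-01,6.40510657e-01,-6.88302175e-01]]),np.array([-0.42026541,-0.07830652,1.27490633])),
"top":(np.array([[390.79816461,0,321.78878045],[0,390.79816461,202.89842404],[0,0,1]]),
np.array([[-0.01392301,-0.99955431,-0.02640704],[-0.99541392,0.01635539,-0.09425298],[0.09464287,0.02497365,-0.99519799]]),np.array([0.02606583,0.49345046,0.93979116]))}
def cam(n): return CM[n]
'''+s[j:]
open('h.py','w').write(s)
E
python3 ov.py
```

```text
(no output)
```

View pics/ov1.png

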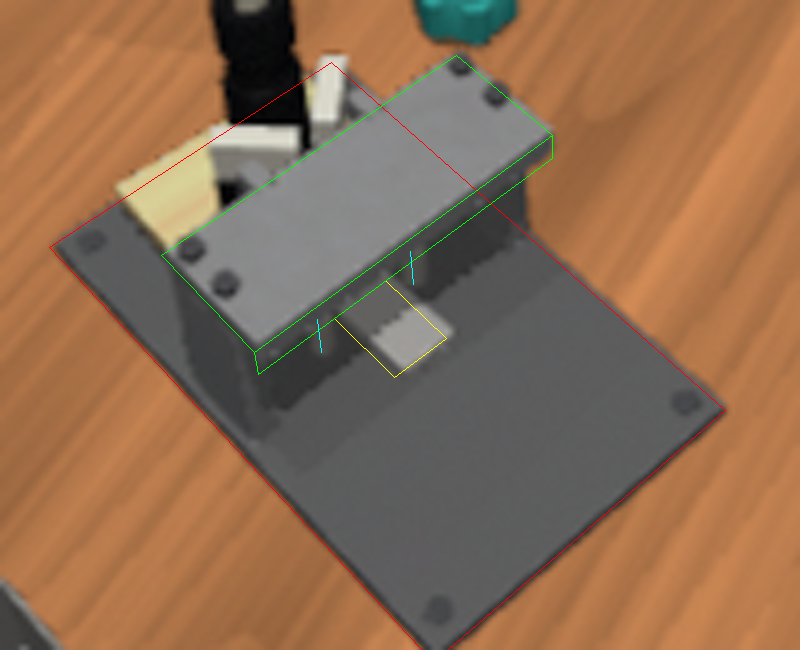

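View pics/ov2.png

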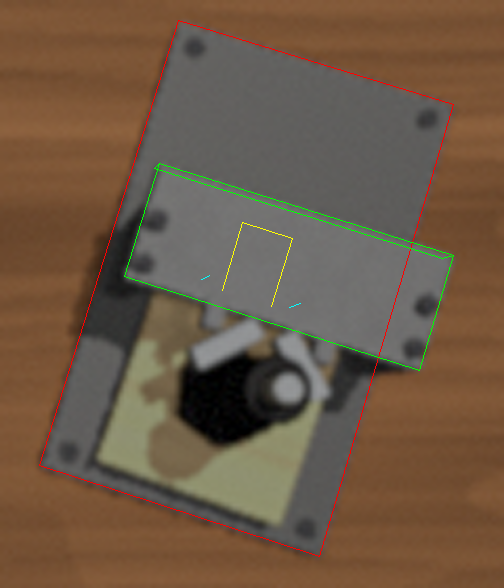

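```bash
python3 - <<'E'
from fit2 import *
k=12;o=np.array([255,265])
def P(p): return ((proj("scene",W(V,p))[0]-o+.5)*k-.5).round(0)
for s in(-1,1): print("pin",s,"base",P((-.004,s*.027,.01)),"basefront",P((-.010,s*.027,.01)),"top",P((-.004,s*.027,.036)))
for s in(-1,1): print("strip40",P((-.040,s*.015,.02)),P((-.040,s*.015,.01)))
# back-project the strip corners
c,s=np.cos(V[2]),np.sin(V[2])
for uv in((488,312),(375,412)):
    X=ray("scene",(np.array(uv)+.5)/k-.5+o,.02); d=X[:2]-V[:2]; print(c*d[0]+s*d[1],-s*d[0]+c*d[1])
E
python3 - <<'E'
import cv2
s=cv2.imread("pics/scene0.png")[265:310,255:320]
s=cv2.convertScaleAbs(s,alpha=2.0,beta=0)
cv2.imwrite("pics/st2.png",cv2.resize(s,None,fx=12,fy=12,interpolation=cv2.INTER_NEAREST))
E
```

```text
pin -1 base [392. 204.] basefront [412. 223.] top [385. 124.]
pin 1 base [173. 367.] basefront [193. 387.] top [162. 288.]
strip40 [464. 325.] [466. 356.]
strip40 [341. 420.] [344. 450.]
-0.040816514953726124 -0.020212419771743064
-0.04302775079228206 0.009365202985589394
```

View pics/st2.png

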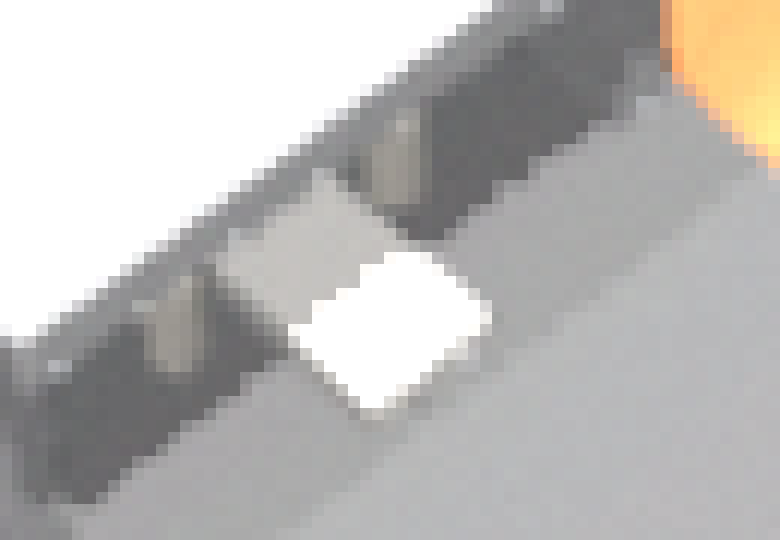

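```bash
cat > sb.py <<'E'
from fit2 import *
g=cv2.imread("pics/scene0.png")[265:310,255:320].astype(float).mean(2)
# sub-pixel edges of strip: sample profiles across the predicted strip in world (nest frame) z=.02
c,s=np.cos(V[2]),np.sin(V[2])
full=cv2.imread("pics/scene0.png").astype(np.float32).mean(2)
def samp(P):
    q=proj("scene",np.array([W(V,p) for p in P])).astype(np.float32)
    return cv2.remap(full,q[:,0].reshape(1,-1),q[:,1].reshape(1,-1),cv2.INTER_LINEAR)[0]
ys=np.arange(-.034,.026,.001)
for x in np.arange(-.04,-.014,.004):
    p=samp([(x,y,.02) for y in ys]); print("x %.3f"%x,' '.join("%d"%v for v in p))
E
python3 sb.py
```

```text
x -0.040 85 85 85 85 86 85 85 85 85 85 85 86 93 102 114 130 146 152 147 147 148 146 146 148 149 149 150 152 158 156 155 158 161 154 151 152 151 150 150 152 153 147 140 131 112 95 81 79 82 84 85 85 85 85 85 85 85 85 85 85
x -0.036 85 85 85 85 85 85 85 85 85 85 85 88 94 105 122 136 148 154 155 155 155 156 156 155 155 155 155 156 156 156 156 156 156 156 156 156 156 156 156 156 156 155 151 140 119 97 85 81 82 83 84 85 85 85 85 84 84 84 85 85
x -0.032 85 85 85 85 85 85 85 85 85 85 85 88 94 104 120 135 147 153 155 156 156 156 156 156 156 156 155 156 156 156 156 156 156 156 156 156 157 156 156 156 156 156 153 139 118 95 86 81 81 83 84 84 84 85 85 85 85 85 84 84
x -0.028 85 85 85 85 85 85 85 85 85 84 85 87 90 99 115 131 143 151 155 156 156 156 156 156 156 156 156 156 156 156 156 156 156 156 156 156 155 156 156 156 157 159 155 139 117 96 87 81 81 82 83 84 85 85 85 85 84 84 85 84
x -0.024 81 81 83 82 80 80 81 79 77 78 80 82 86 97 113 129 141 150 156 156 156 156 155 155 155 155 155 155 155 155 156 156 156 156 156 156 156 156 155 155 155 156 151 137 117 97 85 78 77 79 80 80 80 81 82 82 84 81 79 78
x -0.020 59 58 54 55 56 54 53 54 54 52 52 58 65 74 84 99 115 129 139 139 139 142 146 146 145 142 138 133 130 133 139 138 140 142 146 147 145 141 137 132 131 136 136 125 109 92 77 64 60 56 56 57 54 52 56 60 62 60 54 52
x -0.016 52 53 53 53 53 53 53 53 53 53 52 52 54 60 69 81 90 96 97 98 96 96 96 101 104 103 97 96 97 97 97 98 96 96 96 102 105 102 96 96 97 96 95 92 84 77 71 65 60 56 54 53 52 52 52 52 52 52 52 52
```

```bash
cat >> sb.py <<'E'
print("pins")
ys=np.arange(-.045,-.015,.001)
for z in(.014,.018,.022):
    for sg in(-1,1):
        yy=np.arange(-.040,-.014,.001) if sg<0 else np.arange(.014,.042,.001)
        p=samp([(-.008,y,z) for y in yy]); print(sg,z,yy[0],' '.join("%d"%v for v in p))
print("front edge")
xs=np.arange(-.055,-.03,.001)
for y in(-.014,-.01,-.005,0,.004): 
    print(y,' '.join("%d"%v for v in samp([(x,y,.02) for x in xs])))
print("plate edge")
for z in (.01,):
  for x in(-.14,-.12,-.1):
    for y0 in(-.095,.075):
      print(x,y0,' '.join("%d"%v for v in samp([(x,y,z) for y in np.arange(y0,y0+.02,.001)])))
xs=np.arange(-.16,-.14,.001)
for y in(-.06,-.03,0,.03): print(y,' '.join("%d"%v for v in samp([(x,y,.01) for x in xs])))
E
python3 sb.py | sed -n '/pins/,$p'
```

```text
pins
-1 0.014 -0.04 52 51 51 52 52 53 55 57 59 62 65 66 65 64 62 60 63 68 77 87 94 96 96 96 96 97
1 0.014 0.014 54 52 52 52 53 54 55 56 58 60 62 64 67 68 66 63 59 56 54 52 52 52 52 52 52 52 52 52 52
-1 0.018 -0.04 52 52 52 52 52 54 56 58 61 64 68 70 71 73 74 73 70 68 66 68 78 86 92 96 96 96
1 0.018 0.014 57 53 53 52 52 54 55 58 61 64 66 68 70 72 73 74 73 68 62 57 54 53 52 52 52 52 52 52 52
-1 0.022 -0.04 52 52 52 52 52 54 57 59 62 66 69 71 72 74 74 75 75 74 73 72 71 75 81 88 93 95
1 0.022 0.014 64 59 56 53 53 54 55 58 62 66 68 70 72 73 74 75 75 74 71 65 60 56 53 52 52 51 51 52 52
front edge
-0.014 92 91 89 87 85 84 84 84 85 87 90 92 106 121 137 148 152 155 156 155 155 156 156 156 156
-0.01 92 91 90 89 87 86 87 89 91 95 100 105 112 123 138 149 153 155 155 155 155 155 155 156 156
-0.005 92 91 90 89 89 88 86 85 85 85 88 94 109 129 146 156 159 157 156 156 155 156 156 156 156
0 91 91 90 89 87 86 83 82 82 84 90 101 116 131 144 151 154 156 156 156 156 156 156 156 156
0.004 91 91 91 91 88 86 83 82 82 85 89 101 115 130 143 150 154 156 156 156 156 156 156 156 156
plate edge
-0.14 -0.095 121 120 119 119 117 115 112 107 100 96 94 93 92 89 85 80 77 73 69 72 76
-0.14 0.075 90 92 93 93 93 93 85 72 63 77 99 121 133 140 142 142 142 141 141 141 140
-0.12 -0.095 124 124 124 123 123 122 120 115 108 101 96 94 94 93 93 93 93 93 93 93 93
-0.12 0.075 93 93 93 93 93 92 89 83 76 79 92 107 117 121 121 120 120 119 119 119 118
-0.1 -0.095 124 125 125 125 125 122 118 112 106 102 97 94 93 93 93 93 93 93 93 93 93
-0.1 0.075 93 92 92 92 93 90 85 73 66 65 83 100 112 114 114 114 113 112 112 112 111
-0.06 123 124 125 125 125 124 120 114 103 86 71 66 74 85 91 94 93 93 93 93
-0.03 125 126 128 129 129 127 123 116 100 82 65 65 72 82 88 91 92 92 93 93
0 117 116 116 117 118 118 116 108 92 72 59 62 70 82 89 92 93 93 93 93
0.03 121 122 124 125 125 124 122 114 103 86 71 67 73 82 89 93 93 93 93 93
```

step_arm(
  motion=[
    {"tx":0.5,"ty":4.5,"tz":0,"twist":-0.12},
    {"tx":0.5,"ty":4.5,"tz":0,"twist":-0.12},
    {"tx":0.5,"ty":4.5,"tz":0,"twist":-0.12},
    {"tx":0.5,"ty":4.5,"tz":0,"twist":-0.12},
    {"tx":0.5,"ty":4.5,"tz":0,"twist":-0.16},
    {"tx":0.5,"ty":4.5,"tz":0,"twist":-0.16},
    {"tx":0.5,"ty":4.5,"tz":0,"twist":-0.16},
    {"tx":0,"ty":0,"tz":0,"twist":0},
  ],
)

```text
time_s: 7.48
tcp_pos: [0.5164, -0.6911, 0.3891]
orientation: [0.739, 0.585, -0.259, 0.212]
ft_force: [-0.5, -0.5, 0.2]
finger_gap: 0.0855
```

```bash
python3 o.py; python3 - <<'E'
from h import *
for n,uv in(("far",(333,100)),("near",(330,138)),("turq",(343,232))): print(n,ray("top",uv,0.02).round(3))
E
```

```text
7.47 q [-0.785  0.506  0.959 -0.581  1.313 -0.507] tcp [ 0.5164 -0.6911  0.3891] F [-0.5 -0.5  0.2] gap 0.0855
tilt deg 39.04 tilt az -102.4 x az 76.44 y az -13.09 y z 0.01
far [ 0.756 -0.013  0.02 ]
near [ 0.658 -0.004  0.02 ]
turq [ 0.422 -0.032  0.02 ]
```

step_arm(
  motion=[
    {"tx":0.9,"ty":4.3,"tz":0,"twist":-0.16},
    {"tx":0.9,"ty":4.3,"tz":0,"twist":-0.16},
    {"tx":0.9,"ty":4.3,"tz":0,"twist":-0.16},
    {"tx":0.9,"ty":4.3,"tz":0,"twist":-0.16},
    {"tx":0.9,"ty":4.3,"tz":0,"twist":-0.16},
    {"tx":0.9,"ty":4.3,"tz":0,"twist":-0.16},
    {"tx":0.9,"ty":4.3,"tz":0,"twist":-0.16},
    {"tx":0.9,"ty":4.3,"tz":0,"twist":-0.16},
    {"tx":0.9,"ty":4.3,"tz":0,"twist":-0.16},
    {"tx":0.9,"ty":4.3,"tz":0,"twist":-0.16},
  ],
  hand=5.6,
)

```text
time_s: 8.72
tcp_pos: [0.6021, -0.2677, 0.3872]
orientation: [0.935, -0.123, -0.331, -0.039]
ft_force: [1.1, 0.3, 0.2]
finger_gap: 0.0562
```

```bash
python3 o.py
```

```text
8.72 q [-0.453  0.854  0.287 -0.277  2.654  1.179] tcp [ 0.6021 -0.2677  0.3872] F [1.1 0.3 0.2] gap 0.0562
tilt deg 38.95 tilt az 165.8 x az -15.25 y az -104.83 y z 0.0091
```

step_arm(
  motion=[
    {"tx":0,"ty":0,"tz":-4,"twist":0},
    {"tx":0,"ty":0,"tz":-4,"twist":0},
    {"tx":0,"ty":0,"tz":-4,"twist":0},
    {"tx":0,"ty":0,"tz":-4,"twist":0},
    {"tx":0,"ty":0,"tz":-4,"twist":0},
    {"tx":0,"ty":0,"tz":-4,"twist":0},
    {"tx":0,"ty":0,"tz":0,"twist":0},
  ],
)

```text
time_s: 9.6
tcp_pos: [0.6, -0.268, 0.145]
orientation: [0.934, -0.121, -0.334, -0.039]
ft_force: [0.6, -0.9, -0.2]
finger_gap: 0.056
```

```bash
cat >> o.py <<'E'
V=[0.48342338,-0.21867387,2.8144855]
c,s=np.cos(V[2]),np.sin(V[2]); d=o['tcp_pos'][:2]-V[:2]
print('nest frame tcp mm',(1e3*np.array([c*d[0]+s*d[1],-s*d[0]+c*d[1],o['tcp_pos'][2]])).round(1))
E
python3 o.py
```

```text
9.6 q [-0.453  0.856  0.865 -0.151  2.091  1.345] tcp [ 0.6   -0.268  0.145] F [ 0.6 -0.9 -0.2] gap 0.056
tilt deg 39.31 tilt az 165.9 x az -14.9 y az -104.58 y z 0.0069
nest frame tcp mm [-126.3    9.3  145. ]
```

step_arm(
  motion=[
    {"tx":-0.5,"ty":0.85,"tz":-1.5,"twist":-0.036},
    {"tx":-0.5,"ty":0.85,"tz":-1.5,"twist":-0.036},
    {"tx":0,"ty":0,"tz":0,"twist":0},
    {"tx":0,"ty":0,"tz":0,"twist":0},
  ],
)

```text
time_s: 10.1
tcp_pos: [0.5919, -0.2517, 0.1199]
orientation: [0.93, -0.154, -0.329, -0.05]
ft_force: [0.0, 0.2, -0.9]
finger_gap: 0.0557
```

```bash
python3 o.py; python3 - <<'E'
from h import *
s=env.get_image("scene"); t=env.get_image("top")
cv2.imwrite("pics/scene1.png",s);cv2.imwrite("pics/top1.png",t)
crop("s",s,215,215,375,335,5,"d1.png"); crop("t",t,360,105,500,265,4,"d2.png")
E
```

```text
10.1 q [-0.459  0.844  0.947 -0.1    2.021  1.429] tcp [ 0.5919 -0.2517  0.1199] F [ 0.   0.2 -0.9] gap 0.0557
tilt deg 38.84 tilt az 162.0 x az -19.08 y az -108.67 y z 0.0089
nest frame tcp mm [-113.3   -3.6  119.9]
```

View pics/d1.png

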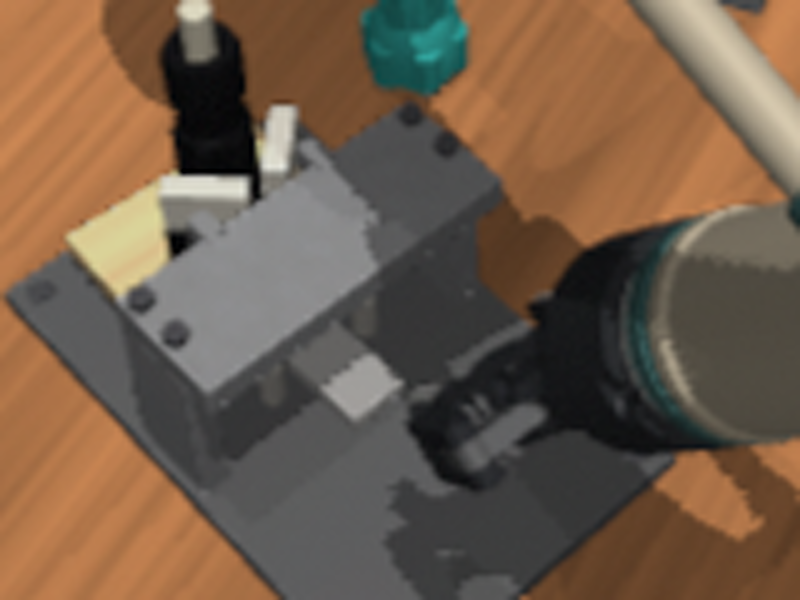

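View pics/d2.png

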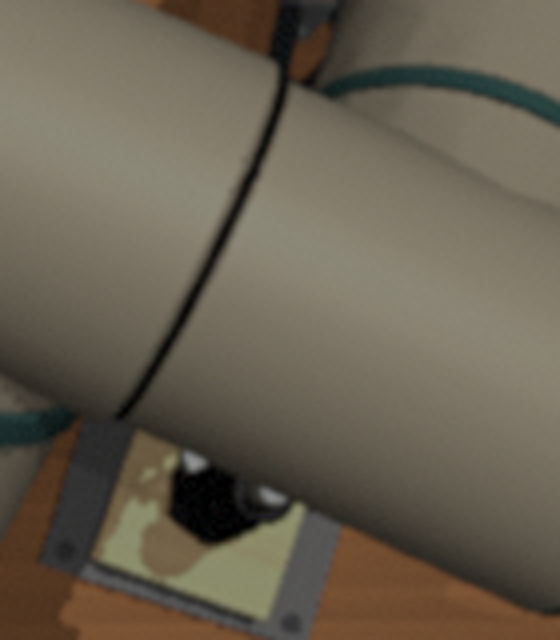

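step_arm(
  motion=[
    {"tx":-1.4,"ty":0.48,"tz":-1.9,"twist":0},
    {"tx":-1.4,"ty":0.48,"tz":-1.9,"twist":0},
    {"tx":-1.4,"ty":0.48,"tz":-1.9,"twist":0},
    {"tx":-1.4,"ty":0.48,"tz":-1.8,"twist":0},
    {"tx":0,"ty":0,"tz":0,"twist":0},
    {"tx":0,"ty":0,"tz":0,"twist":0},
  ],
)

```text
time_s: 10.95
tcp_pos: [0.5362, -0.2323, 0.0441]
orientation: [0.93, -0.154, -0.329, -0.05]
ft_force: [0.9, -0.5, -0.0]
finger_gap: 0.0561
```

```bash
python3 o.py; python3 - <<'E'
from h import *
s=env.get_image("scene"); cv2.imwrite("pics/scene2.png",s)
crop("s",s,240,245,340,325,8,"d3.png")
E
```

```text
10.95 q [-0.468  0.816  1.213 -0.098  1.784  1.445] tcp [ 0.5362 -0.2323  0.0441] F [ 0.9 -0.5 -0. ] gap 0.0561
tilt deg 38.89 tilt az 161.9 x az -19.08 y az -108.68 y z 0.0086
nest frame tcp mm [-54.4  -4.1  44.1]
```

View pics/d3.png

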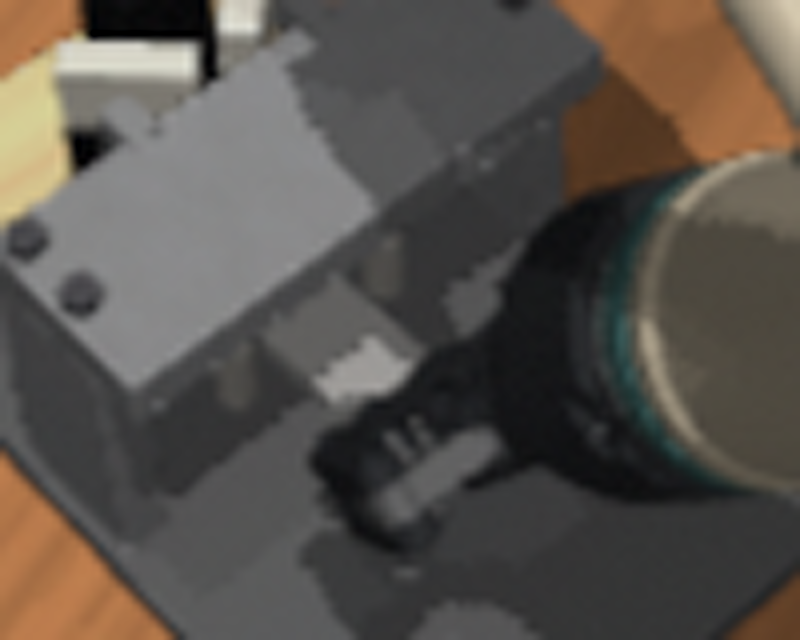

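step_arm(
  motion=[
    {"tx":-0.65,"ty":0.22,"tz":-0.8,"twist":0},
    {"tx":-0.65,"ty":0.22,"tz":-0.8,"twist":0},
    {"tx":-0.65,"ty":0.22,"tz":-0.8,"twist":0},
    {"tx":0,"ty":0,"tz":0,"twist":0},
    {"tx":0,"ty":0,"tz":0,"twist":0},
  ],
)

```text
time_s: 11.62
tcp_pos: [0.5157, -0.2251, 0.0192]
orientation: [0.93, -0.154, -0.33, -0.05]
ft_force: [-0.6, -0.1, -0.2]
finger_gap: 0.0562
```

```bash
python3 o.py
```

```text
11.62 q [-0.472  0.813  1.295 -0.099  1.708  1.449] tcp [ 0.5157 -0.2251  0.0192] F [-0.6 -0.1 -0.2] gap 0.0562
tilt deg 39.0 tilt az 161.9 x az -19.08 y az -108.69 y z 0.0083
nest frame tcp mm [-32.6  -4.3  19.2]
```

step_arm(
  motion=[
    {"tx":0,"ty":0,"tz":0,"twist":0},
    {"tx":0,"ty":0,"tz":0,"twist":0},
    {"tx":0,"ty":0,"tz":0,"twist":0},
  ],
  hand=3.6,
)

```text
time_s: 12.0
tcp_pos: [0.5157, -0.2251, 0.0193]
orientation: [0.93, -0.154, -0.33, -0.05]
ft_force: [-0.3, -0.1, 1.0]
finger_gap: 0.0361
```

step_arm(
  motion=[
    {"tx":0,"ty":0,"tz":0,"twist":0},
    {"tx":0,"ty":0,"tz":0,"twist":0},
    {"tx":0,"ty":0,"tz":0,"twist":0},
    {"tx":0,"ty":0,"tz":0,"twist":0},
  ],
  hand=1.5,
)

```text
time_s: 12.5
tcp_pos: [0.516, -0.2252, 0.0196]
orientation: [0.93, -0.154, -0.33, -0.05]
ft_force: [2.8, -0.8, 6.0]
finger_gap: 0.0257
```

```bash
python3 o.py
```

```text
12.5 q [-0.472  0.812  1.294 -0.099  1.709  1.449] tcp [ 0.516  -0.2252  0.0196] F [ 2.8 -0.8  6. ] gap 0.0257
tilt deg 38.96 tilt az 161.9 x az -19.08 y az -108.69 y z 0.0083
nest frame tcp mm [-32.9  -4.3  19.6]
```

step_arm(
  motion=[
    {"tx":0.28,"ty":-0.1,"tz":0,"twist":0},
    {"tx":0.28,"ty":-0.1,"tz":0,"twist":0},
    {"tx":0.28,"ty":-0.1,"tz":0,"twist":0},
    {"tx":0.28,"ty":-0.1,"tz":0,"twist":0},
  ],
)

```text
time_s: 13.0
tcp_pos: [0.5223, -0.2274, 0.0198]
orientation: [0.928, -0.154, -0.336, -0.052]
ft_force: [-11.1, 3.2, 0.8]
finger_gap: 0.0263
```

```bash
python3 o.py; python3 - <<'E'
from h import *
s=env.get_image("scene"); cv2.imwrite("pics/scene3.png",s)
crop("s",s,240,245,340,325,8,"d4.png")
E
```

```text
13.0 q [-0.47   0.829  1.264 -0.099  1.736  1.449] tcp [ 0.5223 -0.2274  0.0198] F [-11.1   3.2   0.8] gap 0.0263
tilt deg 39.77 tilt az 161.8 x az -19.08 y az -108.71 y z 0.0077
nest frame tcp mm [-39.6  -4.2  19.8]
```

View pics/d4.png

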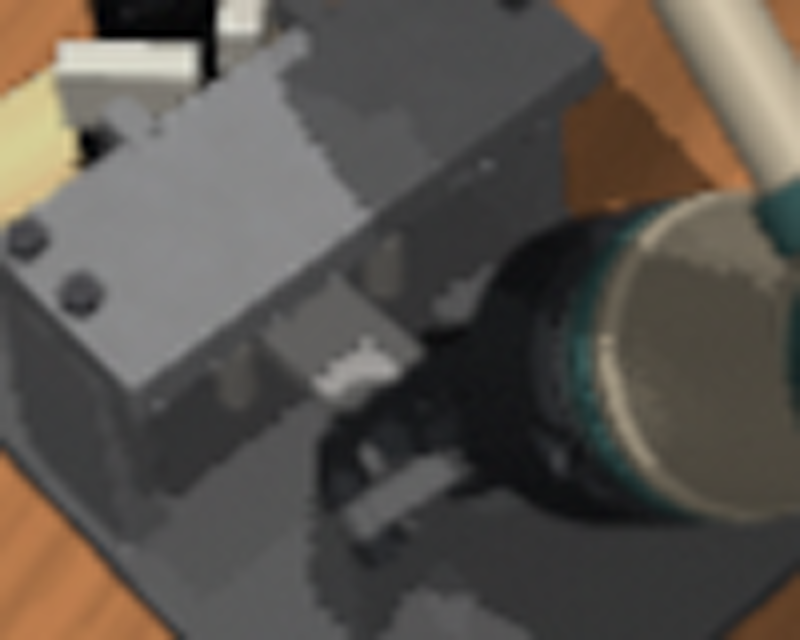

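step_arm(
  motion=[
    {"tx":0.28,"ty":-0.1,"tz":0,"twist":0},
    {"tx":0.28,"ty":-0.1,"tz":0,"twist":0},
    {"tx":0.28,"ty":-0.1,"tz":0,"twist":0},
    {"tx":0.28,"ty":-0.1,"tz":0,"twist":0},
  ],
)

```text
time_s: 13.55
tcp_pos: [0.5318, -0.2309, 0.0198]
orientation: [0.927, -0.154, -0.338, -0.052]
ft_force: [-11.9, 3.7, 1.6]
finger_gap: 0.0263
```

```bash
python3 o.py; python3 - <<'E'
from h import *
s=env.get_image("scene"); cv2.imwrite("pics/scene4.png",s)
crop("s",s,240,235,340,325,8,"d5.png")
E
```

```text
13.55 q [-0.468  0.845  1.23  -0.099  1.76   1.448] tcp [ 0.5318 -0.2309  0.0198] F [-11.9   3.7   1.6] gap 0.0263
tilt deg 40.03 tilt az 161.8 x az -19.08 y az -108.71 y z 0.0078
nest frame tcp mm [-49.8  -3.9  19.8]
```

View pics/d5.png

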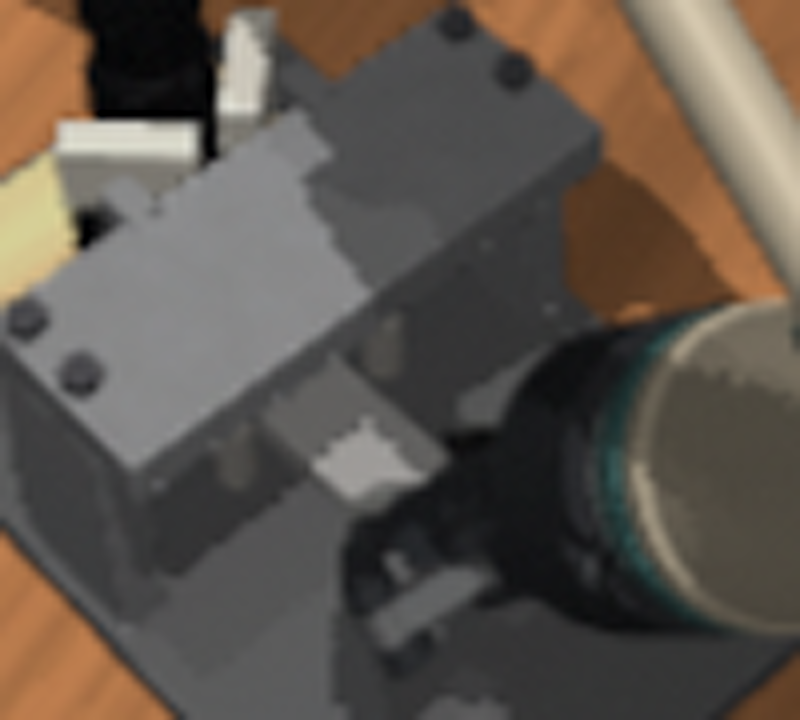

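step_arm(
  motion=[
    {"tx":0.38,"ty":-0.13,"tz":0,"twist":0},
    {"tx":0.38,"ty":-0.13,"tz":0,"twist":0},
    {"tx":0.38,"ty":-0.13,"tz":0,"twist":0},
    {"tx":0.38,"ty":-0.13,"tz":0,"twist":0},
    {"tx":0.38,"ty":-0.13,"tz":0,"twist":0},
    {"tx":0.38,"ty":-0.13,"tz":0,"twist":0},
    {"tx":0.38,"ty":-0.13,"tz":0,"twist":0},
    {"tx":0.38,"ty":-0.13,"tz":0,"twist":0},
  ],
)

```text
time_s: 14.6
tcp_pos: [0.5623, -0.2412, 0.0198]
orientation: [0.927, -0.154, -0.339, -0.052]
ft_force: [-12.9, 4.2, 1.5]
finger_gap: 0.0258
```

```bash
python3 o.py; python3 - <<'E'
from h import *
s=env.get_image("scene"); cv2.imwrite("pics/scene5.png",s)
crop("s",s,205,195,365,335,5,"d6.png")
E
```

```text
14.6 q [-0.463  0.888  1.126 -0.096  1.82   1.447] tcp [ 0.5623 -0.2412  0.0198] F [-12.9   4.2   1.5] gap 0.0258
tilt deg 40.06 tilt az 161.8 x az -19.09 y az -108.72 y z 0.0076
nest frame tcp mm [-81.9  -4.   19.8]
```

View pics/d6.png

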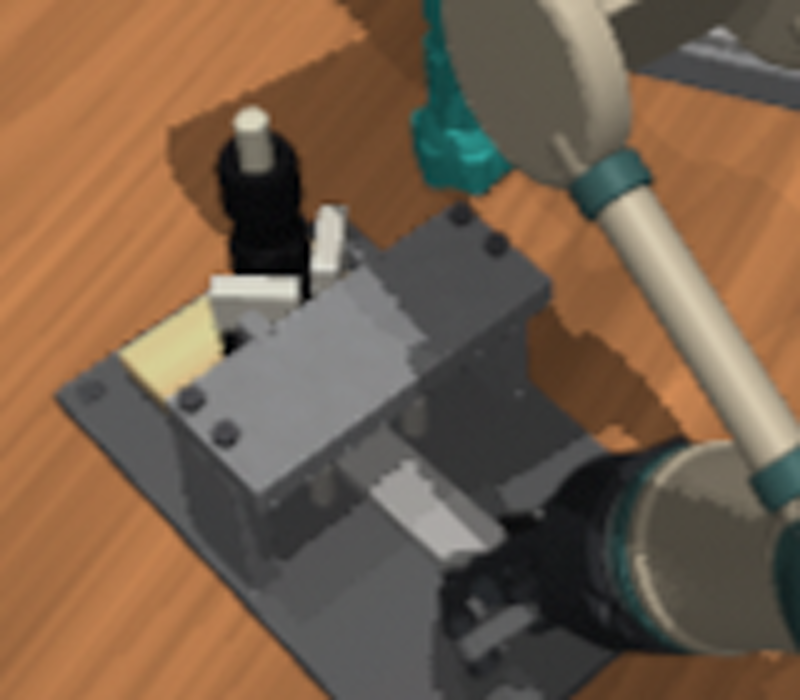

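step_arm(
  motion=[
    {"tx":0.38,"ty":-0.13,"tz":0,"twist":0},
    {"tx":0.38,"ty":-0.13,"tz":0,"twist":0},
    {"tx":0.38,"ty":-0.13,"tz":0,"twist":0},
    {"tx":0.38,"ty":-0.13,"tz":0,"twist":0},
    {"tx":0.38,"ty":-0.13,"tz":0,"twist":0},
    {"tx":0.38,"ty":-0.13,"tz":0,"twist":0},
    {"tx":0.38,"ty":-0.13,"tz":0,"twist":0},
    {"tx":0.38,"ty":-0.13,"tz":0,"twist":0},
  ],
)

```text
time_s: 15.65
tcp_pos: [0.5951, -0.2526, 0.0198]
orientation: [0.928, -0.154, -0.336, -0.051]
ft_force: [-5.9, 1.7, 3.9]
finger_gap: 0.0261
```

```bash
python3 o.py; python3 - <<'E'
from h import *
s=env.get_image("scene"); cv2.imwrite("pics/scene6.png",s)
crop("s",s,205,195,365,335,5,"d7.png")
E
```

```text
15.65 q [-0.458  0.934  1.013 -0.094  1.881  1.446] tcp [ 0.5951 -0.2526  0.0198] F [-5.9  1.7  3.9] gap 0.0261
tilt deg 39.69 tilt az 161.8 x az -19.1 y az -108.72 y z 0.008
nest frame tcp mm [-116.6   -3.8   19.8]
```

View pics/d7.png

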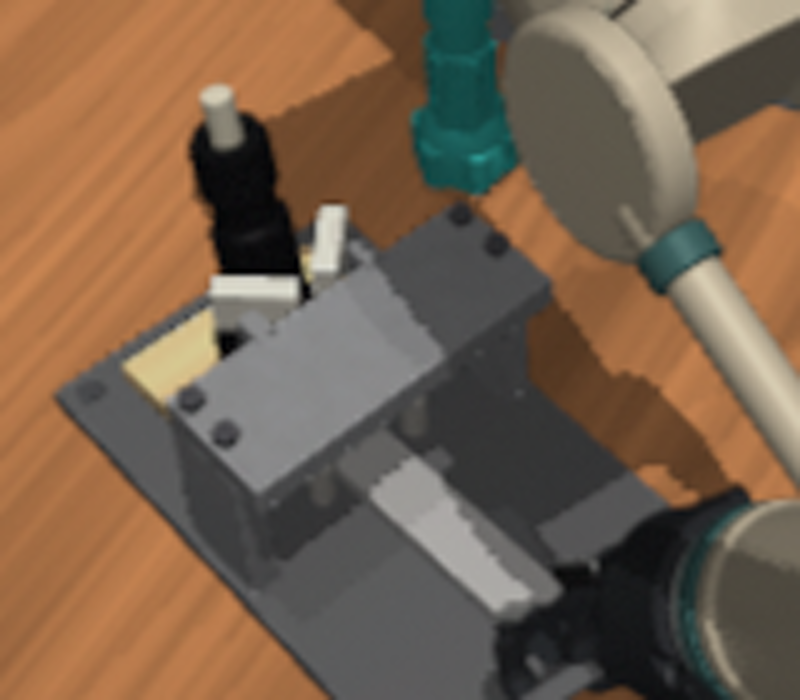

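step_arm(
  motion=[
    {"tx":0.38,"ty":-0.13,"tz":0,"twist":0},
    {"tx":0.38,"ty":-0.13,"tz":0,"twist":0},
    {"tx":0.38,"ty":-0.13,"tz":0,"twist":0},
    {"tx":0.38,"ty":-0.13,"tz":0,"twist":0},
    {"tx":0.38,"ty":-0.13,"tz":0,"twist":0},
    {"tx":0.38,"ty":-0.13,"tz":0,"twist":0},
    {"tx":0.38,"ty":-0.13,"tz":0,"twist":0},
    {"tx":0.38,"ty":-0.13,"tz":0,"twist":0},
    {"tx":0.38,"ty":-0.13,"tz":0,"twist":0},
    {"tx":0.38,"ty":-0.13,"tz":0,"twist":0},
  ],
)

```text
time_s: 16.95
tcp_pos: [0.6361, -0.2667, 0.0197]
orientation: [0.929, -0.154, -0.331, -0.051]
ft_force: [-2.7, 2.4, 5.9]
finger_gap: 0.0261
```

```bash
python3 o.py; python3 - <<'E'
from h import *
s=env.get_image("scene"); cv2.imwrite("pics/scene7.png",s)
crop("s",s,205,195,365,335,5,"d8.png")
E
```

```text
16.95 q [-0.452  0.998  0.855 -0.093  1.965  1.442] tcp [ 0.6361 -0.2667  0.0197] F [-2.7  2.4  5.9] gap 0.0261
tilt deg 39.17 tilt az 161.9 x az -19.1 y az -108.7 y z 0.0084
nest frame tcp mm [-160.    -3.5   19.7]
```

View pics/d8.png

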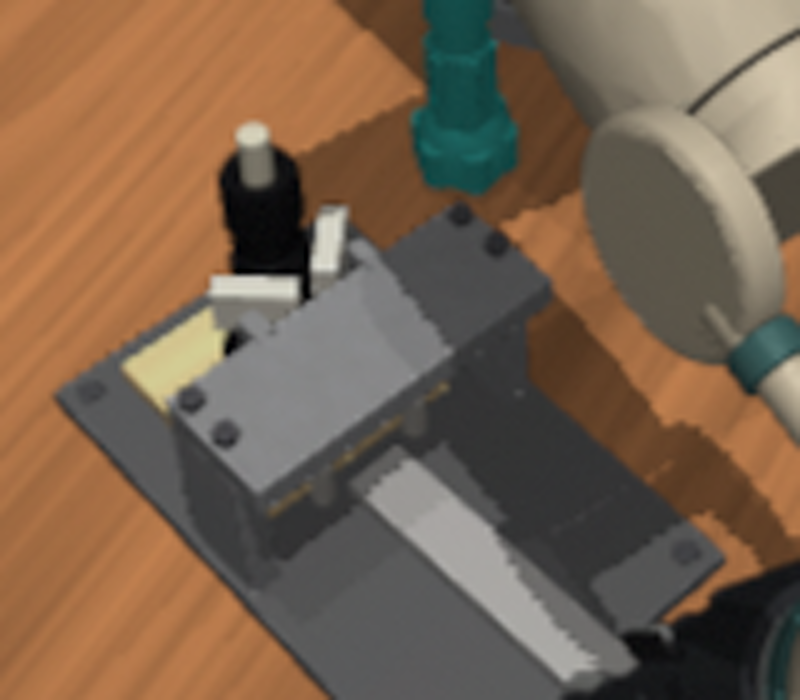

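```bash
cat > sb2.py <<'E'
from fit2 import *
full=cv2.imread("pics/scene7.png").astype(np.float32).mean(2)
def samp(P):
    q=proj("scene",np.array([W(V,p) for p in P])).astype(np.float32)
    return cv2.remap(full,q[:,0].reshape(1,-1),q[:,1].reshape(1,-1),cv2.INTER_LINEAR)[0]
xs=np.arange(-.030,.006,.001)
for y in(-.015,-.01,-.005,0,.004): print(y,' '.join("%d"%v for v in samp([(x,y,.02) for x in xs])))
ys=np.arange(-.034,.026,.001)
for x in(-.12,-.10,-.08,-.06,-.04,-.025): print("x %.3f"%x,' '.join("%d"%v for v in samp([(x,y,.02) for y in ys])))
E
python3 sb2.py
```

```text
-0.015 119 117 113 113 112 109 109 107 103 94 86 79 75 71 67 67 67 66 66 66 64 58 50 49 50 50 51 53 57 61 67 73 78 81 80 77
-0.01 152 152 152 152 152 152 152 152 152 149 142 134 126 114 103 96 94 94 94 93 89 79 68 55 51 51 52 53 57 62 68 74 75 74 72 70
-0.005 152 152 152 152 152 152 151 150 147 142 129 115 102 94 94 94 94 94 93 89 84 76 66 58 52 51 51 53 55 61 68 74 79 77 75 72
0 152 152 152 152 152 152 152 152 150 147 143 132 116 103 94 94 94 94 92 89 83 74 65 58 53 51 51 53 56 61 66 70 72 72 73 72
0.004 152 152 152 152 152 152 152 151 148 142 134 122 111 101 94 94 94 94 93 89 83 74 64 56 52 51 52 54 57 66 73 78 82 82 83 84
x -0.120 60 61 61 60 58 54 52 52 52 52 54 56 58 59 62 71 82 94 101 105 108 108 108 108 108 108 108 114 127 143 156 164 167 167 166 166 166 167 167 167 167 167 166 166 162 150 129 105 86 81 84 88 90 90 90 90 90 90 90 90
x -0.100 52 52 53 52 52 52 54 56 57 58 59 59 59 59 60 64 74 87 99 105 108 108 108 108 109 115 127 143 157 163 166 167 167 167 167 167 166 166 166 167 167 167 167 166 163 156 137 112 91 81 83 85 88 90 90 90 91 91 91 91
x -0.080 52 52 52 52 52 52 52 52 52 52 51 51 52 52 52 54 60 73 87 99 116 134 150 160 163 165 166 166 166 166 166 166 166 165 165 165 165 165 165 166 166 166 166 166 166 167 153 132 108 90 83 82 86 88 89 90 90 90 90 90
x -0.060 51 51 51 51 51 52 54 58 66 73 79 82 83 83 83 85 90 102 120 140 152 160 165 165 165 165 165 165 165 165 165 165 165 166 166 166 166 166 166 166 165 166 166 166 166 164 156 138 114 96 87 82 83 87 89 90 90 90 90 90
x -0.040 51 51 51 54 58 64 71 77 83 83 83 83 83 83 83 82 81 87 104 123 142 148 151 152 152 152 152 153 153 153 153 153 153 153 152 152 152 152 153 153 152 152 152 152 152 153 154 150 133 112 92 77 75 79 81 83 83 83 82 83
x -0.025 51 52 56 61 67 73 78 81 80 80 80 81 82 83 82 82 82 86 96 109 127 141 149 151 152 152 152 152 152 152 152 153 153 152 152 152 152 152 152 153 153 152 152 152 152 152 150 144 136 113 95 79 76 77 79 81 82 82 80 80
```

step_arm(
  motion=[
    {"tx":0,"ty":0,"tz":0,"twist":0},
    {"tx":0,"ty":0,"tz":0,"twist":0},
    {"tx":0,"ty":0,"tz":0,"twist":0},
  ],
  hand=5.2,
)

```text
time_s: 17.38
tcp_pos: [0.637, -0.267, 0.0186]
orientation: [0.93, -0.154, -0.33, -0.05]
ft_force: [-0.2, -0.1, 0.7]
finger_gap: 0.0522
```

```bash
python3 o.py
```

```text
17.38 q [-0.452  0.999  0.856 -0.093  1.962  1.442] tcp [ 0.637  -0.267   0.0186] F [-0.2 -0.1  0.7] gap 0.0522
tilt deg 38.98 tilt az 161.9 x az -19.07 y az -108.69 y z 0.0082
nest frame tcp mm [-161.    -3.6   18.6]
```

step_arm(
  motion=[
    {"tx":-1.45,"ty":0.46,"tz":0.1,"twist":0.01},
    {"tx":-1.45,"ty":0.46,"tz":0,"twist":0.01},
    {"tx":-1.45,"ty":0.46,"tz":0,"twist":0.01},
    {"tx":-1.45,"ty":0.46,"tz":0,"twist":0},
    {"tx":-1.45,"ty":0.46,"tz":0,"twist":0},
    {"tx":0,"ty":0,"tz":0,"twist":0},
    {"tx":0,"ty":0,"tz":0,"twist":0},
  ],
)

```text
time_s: 18.25
tcp_pos: [0.565, -0.2442, 0.0201]
orientation: [0.932, -0.141, -0.33, -0.045]
ft_force: [0.0, 0.4, -0.4]
finger_gap: 0.0518
```

```bash
python3 o.py; python3 - <<'E'
from h import *
s=env.get_image("scene"); cv2.imwrite("pics/scene8.png",s)
crop("s",s,205,195,365,345,5,"d9.png")
E
```

```text
18.25 q [-0.457  0.88   1.131 -0.11   1.801  1.425] tcp [ 0.565  -0.2442  0.0201] F [ 0.   0.4 -0.4] gap 0.0518
tilt deg 38.94 tilt az 163.6 x az -17.36 y az -106.98 y z 0.0084
nest frame tcp mm [-85.5  -2.   20.1]
```

View pics/d9.png

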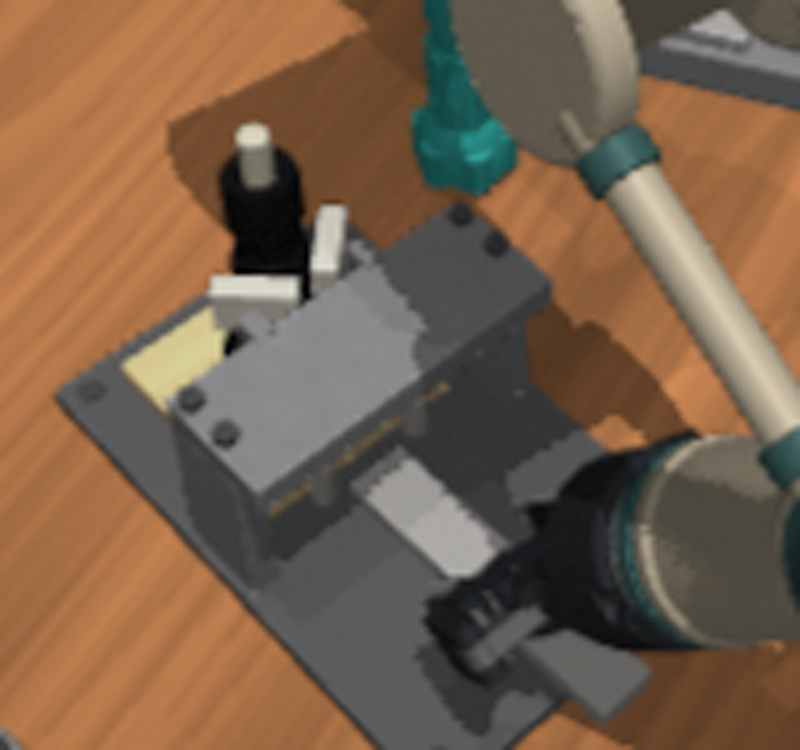

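step_arm(
  motion=[
    {"tx":0,"ty":0,"tz":-0.1,"twist":0},
    {"tx":0,"ty":0,"tz":0,"twist":0},
    {"tx":0,"ty":0,"tz":0,"twist":0},
    {"tx":0,"ty":0,"tz":0,"twist":0},
    {"tx":0,"ty":0,"tz":0,"twist":0},
    {"tx":0,"ty":0,"tz":0,"twist":0},
  ],
  hand=1.5,
)

```text
time_s: 19.05
tcp_pos: [0.5643, -0.2439, 0.0192]
orientation: [0.932, -0.14, -0.331, -0.045]
ft_force: [0.8, -0.6, 1.0]
finger_gap: 0.027
```

```bash
python3 o.py; cat > twin.py <<'E'
from h import *
from scipy.optimize import least_squares
# tray fit, from c4 (scale 6, off 180,165): outer wall top corners z=.026
uc=lambda c:(np.array(c)+.5)/6-.5+np.array([180,165])
def W(v,p): c,s=np.cos(v[2]),np.sin(v[2]); return np.array([v[0]+c*p[0]-s*p[1],v[1]+s*p[0]+c*p[1],p[2]])
T=[((57,157),(1,1)),((685,38),(1,-1)),((763,478),(-1,-1)),((127,600),(-1,1))]
def r(v): return np.ravel([proj("top",W(v,(a*.0925,b*.1325,.026)))[0]-uc(c) for c,(a,b) in T])
f=least_squares(r,[.41,.2,.15]); print("tray",f.x,np.degrees(f.x[2]),f.fun.round(1))
# twin corners top z=.014: c4 coordinates
tw=[((330,137),(1,1)),((398,118),(1,-1)),((470,495),(-1,-1)),((404,510),(-1,1))]
def r2(v): return np.ravel([proj("top",W(v,(a*.08,b*.015,.014)))[0]-uc(c) for c,(a,b) in tw])
f2=least_squares(r2,[.41,.2,.15]); print("twin",f2.x,np.degrees(f2.x[2]),f2.fun.round(1))
g=cv2.cvtColor(cv2.imread("pics/top0.png"),cv2.COLOR_BGR2GRAY)[165:270,180:310]
b=cv2.resize(g,None,fx=6,fy=6,interpolation=cv2.INTER_CUBIC)
_,m=cv2.threshold(b,133,255,cv2.THRESH_BINARY)
for c in cv2.findContours(m,cv2.RETR_EXTERNAL,cv2.CHAIN_APPROX_NONE)[0]:
    if cv2.contourArea(c)>5000:
        P=np.array([ray("top",(q+.5)/6-.5+np.array([180,165]),.014)[:2] for q in c[:,0,:].astype(float)])
        rc=cv2.minAreaRect((P*1000).astype(np.float32)); print(rc)
E
python3 twin.py
```

```text
19.05 q [-0.457  0.881  1.133 -0.11   1.8    1.425] tcp [ 0.5643 -0.2439  0.0192] F [ 0.8 -0.6  1. ] gap 0.027
tilt deg 39.0 tilt az 163.6 x az -17.36 y az -106.97 y z 0.0083
nest frame tcp mm [-84.7  -2.1  19.2]
tray [0.46097516 0.20212785 0.17200218] 9.854998981449 [-0.  -0.  -0.1 -0.1  0.3  0.2 -0.2 -0. ]
twin [0.46289563 0.20769487 0.1978509 ] 11.336021644563107 [-0.2 -0.4  0.1  0.3  0.5  0.  -0.4  0.1]
((445.55499267578125, 290.17462158203125), (155.99620056152344, 40.85702133178711), 8.120829582214355)
((469.6614685058594, 116.4532241821289), (107.74501037597656, 27.75747299194336), 9.359048843383789)
((463.799560546875, 207.84226989746094), (156.39756774902344, 27.211034774780273), 11.53225040435791)
```

step_arm(
  motion=[
    {"tx":0,"ty":0,"tz":0.4,"twist":0},
    {"tx":0.4,"ty":-0.13,"tz":0.4,"twist":0},
    {"tx":1.2,"ty":-0.4,"tz":0.2,"twist":0},
    {"tx":1.4,"ty":-0.47,"tz":0,"twist":0},
    {"tx":1.4,"ty":-0.47,"tz":0,"twist":0},
    {"tx":1.0,"ty":-0.33,"tz":0,"twist":0},
    {"tx":0,"ty":0,"tz":0,"twist":0},
  ],
)

```text
time_s: 19.92
tcp_pos: [0.6188, -0.262, 0.0284]
orientation: [0.932, -0.14, -0.331, -0.045]
ft_force: [-0.6, 0.8, -3.6]
finger_gap: 0.0269
```

```bash
python3 o.py; python3 - <<'E'
from h import *
s=env.get_image("scene"); cv2.imwrite("pics/scene9.png",s)
crop("s",s,205,195,365,345,5,"d10.png")
E
```

```text
19.93 q [-0.449  0.959  0.924 -0.109  1.931  1.419] tcp [ 0.6188 -0.262   0.0284] F [-0.6  0.8 -3.6] gap 0.0269
tilt deg 39.0 tilt az 163.6 x az -17.34 y az -106.97 y z 0.0081
nest frame tcp mm [-142.1   -2.5   28.4]
```

View pics/d10.png

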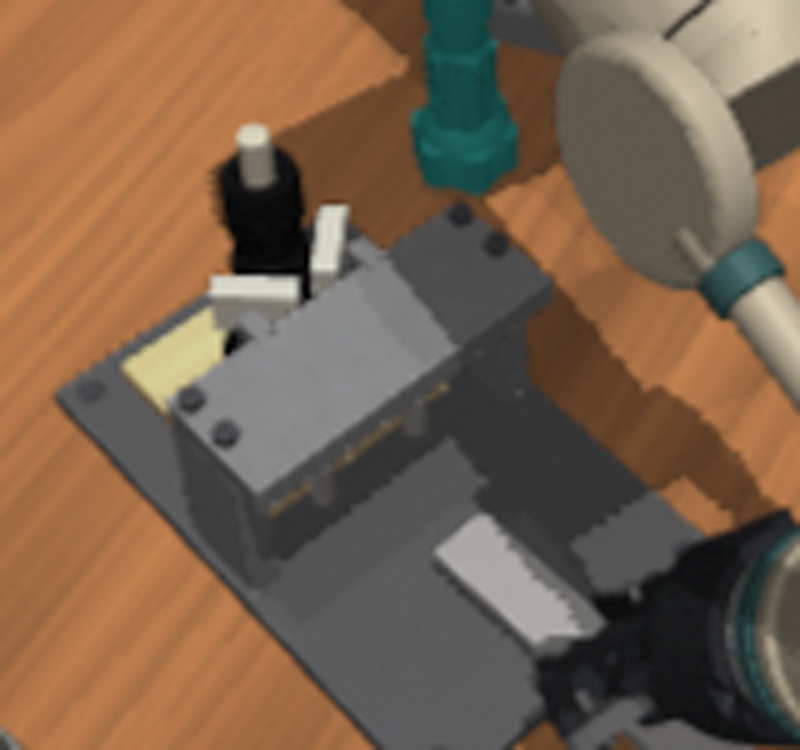

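step_arm(
  motion=[
    {"tx":0,"ty":0,"tz":2,"twist":0},
    {"tx":0,"ty":0,"tz":4,"twist":0},
    {"tx":0,"ty":0,"tz":4.5,"twist":0},
    {"tx":0,"ty":0,"tz":4.5,"twist":0},
    {"tx":-0.5,"ty":0,"tz":4.5,"twist":0},
    {"tx":-1,"ty":1,"tz":4,"twist":0},
    {"tx":-1,"ty":2.5,"tz":2,"twist":0.04},
    {"tx":-1.5,"ty":4,"tz":0,"twist":0.05},
    {"tx":-1.5,"ty":4.5,"tz":0,"twist":0.05},
    {"tx":-1.5,"ty":4.5,"tz":0,"twist":0.05},
  ],
)

```text
time_s: 21.22
tcp_pos: [0.5468, -0.0955, 0.2862]
orientation: [0.941, -0.051, -0.333, -0.014]
ft_force: [1.0, 0.7, -3.8]
finger_gap: 0.0266
```

```bash
python3 o.py
```

```text
21.23 q [-0.239  0.614  1.007 -0.111  2.192  1.407] tcp [ 0.5468 -0.0955  0.2862] F [ 1.   0.7 -3.8] gap 0.0266
tilt deg 38.92 tilt az 174.6 x az -6.42 y az -96.03 y z 0.0083
nest frame tcp mm [ -20.4 -137.   286.2]
```

step_arm(
  motion=[
    {"tx":-1.1,"ty":4,"tz":0,"twist":0.04},
    {"tx":-1.1,"ty":4,"tz":0,"twist":0.04},
    {"tx":-1.1,"ty":4,"tz":0,"twist":0.04},
    {"tx":-1.1,"ty":4,"tz":0,"twist":0.04},
    {"tx":-1.1,"ty":4,"tz":-2,"twist":0.04},
    {"tx":-1.1,"ty":4,"tz":-4,"twist":0.04},
    {"tx":-1.1,"ty":3.6,"tz":-4,"twist":0.04},
    {"tx":-1.2,"ty":2.5,"tz":-4,"twist":0.025},
    {"tx":0,"ty":0,"tz":-4,"twist":0},
    {"tx":0,"ty":0,"tz":0,"twist":0},
  ],
)

```text
time_s: 22.48
tcp_pos: [0.4575, 0.2038, 0.1039]
orientation: [0.937, 0.092, -0.334, 0.038]
ft_force: [0.1, -0.0, -3.5]
finger_gap: 0.0266
```

```bash
python3 o.py; python3 - <<'E'
from h import *
s=env.get_image("scene"); cv2.imwrite("pics/scene10.png",s)
t=env.get_image("top"); cv2.imwrite("pics/top10.png",t)
crop("s",s,270,110,430,240,5,"e1.png"); crop("t",t,170,140,330,280,5,"e2.png")
E
```

```text
22.48 q [0.258 0.651 1.409 0.03  1.766 1.627] tcp [0.4575 0.2038 0.1039] F [ 0.1 -0.  -3.5] gap 0.0266
tilt deg 39.28 tilt az -167.9 x az 11.03 y az -78.54 y z 0.0092
nest frame tcp mm [ 160.3 -391.7  103.9]
```

View pics/e1.png

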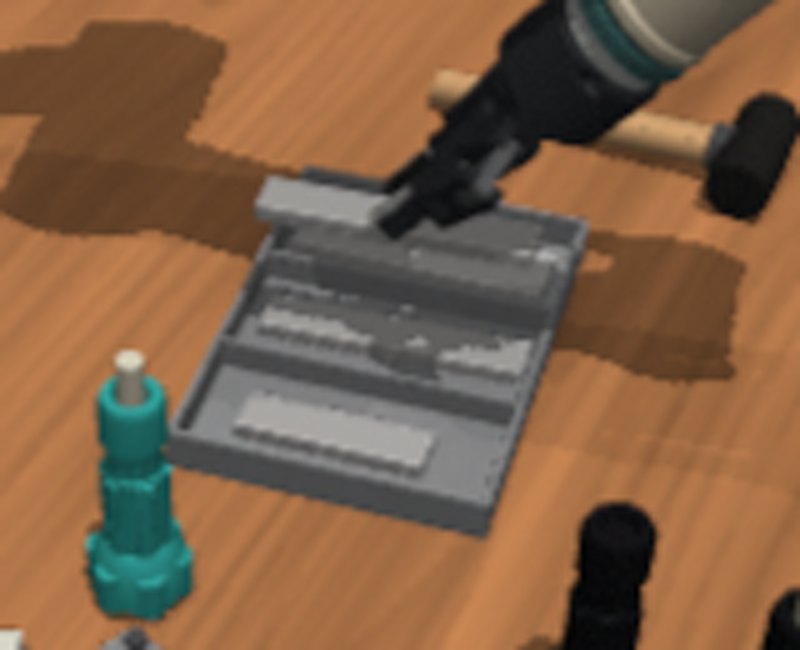

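View pics/e2.png

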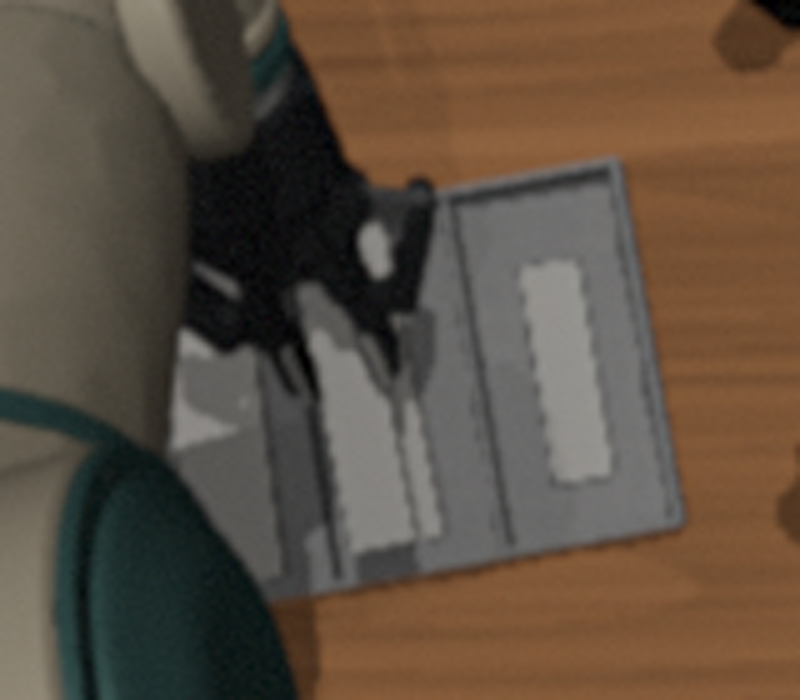

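```bash
python3 - <<'E'
from h import *
u=lambda c:(np.array(c)+.5)/5-.5+np.array([170,140])
P={k:ray("top",u(c),.1047) for k,c in dict(a=(351,551),b=(413,541),l=(318,345),r=(398,440)).items()}
for k,v in P.items(): print(k,v.round(4))
print("left edge az",np.degrees(np.arctan2(*(P['l']-P['a'])[[1,0]])),"right",np.degrees(np.arctan2(*(P['r']-P['b'])[[1,0]])))
m=(P['a']+P['b'])/2; az=np.radians(11.4); print("end mid",m, "centre est",m[:2]+.08*np.array([np.cos(az),np.sin(az)]))
t=np.array([.4575,.2038]); print("tcp->centre pred",t+.0073*np.array([np.cos(az),np.sin(az)]))
E
```

```text
a [0.3834 0.202  0.1047]
b [0.3875 0.1741 0.1047]
l [0.4764 0.2176 0.1047]
r [0.4328 0.181  0.1047]
left edge az 9.525875169824275 right 8.688732215039645
end mid [0.38544332 0.18805564 0.1047    ] centre est [0.46386502 0.20386823]
tcp->centre pred [0.46465598 0.2052429 ]
```

step_arm(
  motion=[
    {"tx":-0.1,"ty":0.32,"tz":-1.5,"twist":0.02},
    {"tx":0,"ty":0,"tz":-2,"twist":0},
    {"tx":0,"ty":0,"tz":-2,"twist":0},
    {"tx":0,"ty":0,"tz":-1.4,"twist":0},
    {"tx":0,"ty":0,"tz":0,"twist":0},
    {"tx":0,"ty":0,"tz":0,"twist":0},
  ],
)

```text
time_s: 23.32
tcp_pos: [0.4584, 0.2073, 0.0354]
orientation: [0.937, 0.101, -0.332, 0.04]
ft_force: [0.2, -0.1, -3.6]
finger_gap: 0.0268
```

```bash
python3 o.py; python3 - <<'E'
from h import *
s=env.get_image("scene"); cv2.imwrite("pics/scene11.png",s)
t=env.get_image("top"); cv2.imwrite("pics/top11.png",t)
crop("s",s,290,130,400,220,7,"e3.png"); crop("t",t,180,165,310,270,6,"e4.png")
E
```

```text
23.32 q [0.268 0.722 1.46  0.025 1.641 1.616] tcp [0.4584 0.2073 0.0354] F [ 0.2 -0.1 -3.6] gap 0.0268
tilt deg 39.02 tilt az -166.9 x az 12.14 y az -77.48 y z 0.0083
nest frame tcp mm [ 160.5 -395.3   35.4]
```

View pics/e3.png

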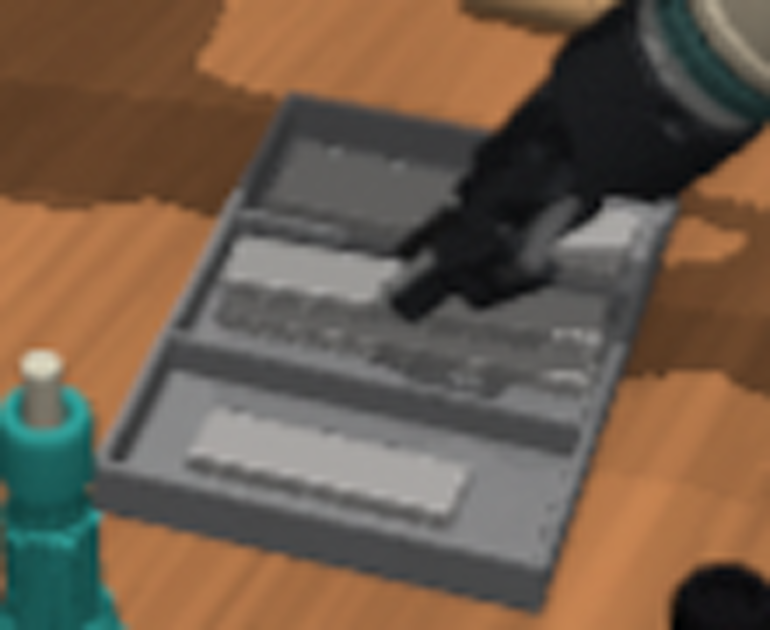

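View pics/e4.png

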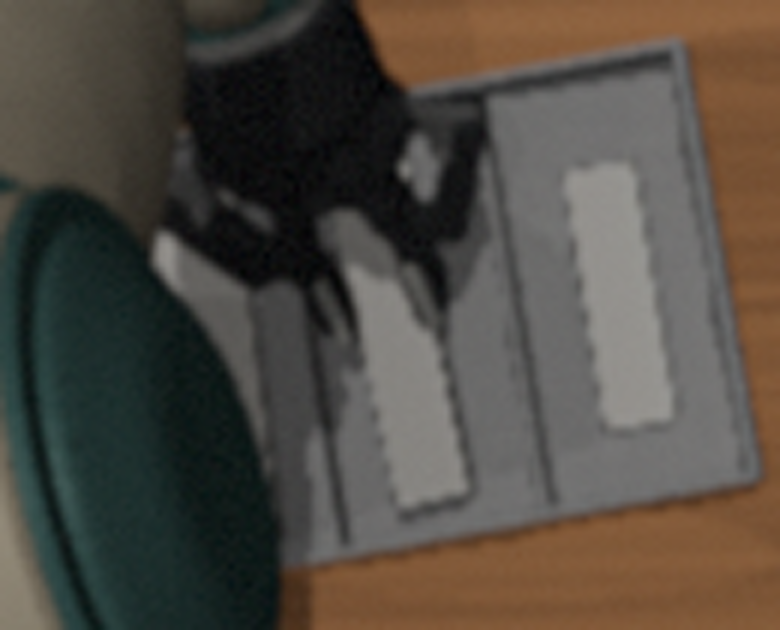

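```bash
python3 - <<'E'
from h import *
u=lambda c:(np.array(c)+.5)/6-.5+np.array([180,165])
g=cv2.cvtColor(cv2.imread("pics/top11.png"),cv2.COLOR_BGR2GRAY)[165:270,180:310]
b=cv2.resize(g,None,fx=6,fy=6,interpolation=cv2.INTER_CUBIC)
for nm,cs,z in(("held",((403,506),(470,491)),.0362),("twin",((404,510),(470,495)),.014)):
    p=[ray("top",u(c),z)[:2] for c in cs]; print(nm,np.round(p,4),np.mean(p,0).round(4))
# edges of held strip: rows between
for nm,img,z in(("held",b,.0362),("twin",cv2.resize(cv2.cvtColor(cv2.imread("pics/top0.png"),cv2.COLOR_BGR2GRAY)[165:270,180:310],None,fx=6,fy=6,interpolation=cv2.INTER_CUBIC),.014)):
    L=[];Rr=[]
    for r in range(360,480,6):
        row=img[r].astype(float); cen=int(395+ (r-310)*.19)
        l=cen
        while row[l]>128: l-=1
        rr=cen
        while row[rr]>128: rr+=1
        L.append(ray("top",u((l,r)),z)[:2]);Rr.append(ray("top",u((rr,r)),z)[:2])
    L=np.array(L);Rr=np.array(Rr);C=(L+Rr)/2
    a=np.polyfit(C[:,0],C[:,1],1); print(nm,"az",np.degrees(np.arctan(a[0])),"y at x=.42",np.polyval(a,.42),"w",np.linalg.norm(L-Rr,axis=1).mean())
E
```

```text
held [[0.3838 0.2013]
 [0.3894 0.1742]] [0.3866 0.1878]
twin [[0.3817 0.2058]
 [0.3875 0.1784]] [0.3846 0.1921]
held az 12.898643957433807 y at x=.42 0.19655257179024999 w 0.026653001203036673
twin az 11.375505207805277 y at x=.42 0.1991320821035436 w 0.027337106302234654
```

step_arm(
  motion=[
    {"tx":-0.2,"ty":0.3,"tz":-0.4,"twist":-0.015},
    {"tx":0,"ty":0,"tz":-0.4,"twist":0},
    {"tx":0,"ty":0,"tz":-0.2,"twist":0},
    {"tx":0,"ty":0,"tz":0,"twist":0},
    {"tx":0,"ty":0,"tz":0,"twist":0},
  ],
)

```text
time_s: 24.05
tcp_pos: [0.4563, 0.2103, 0.0252]
orientation: [0.938, 0.094, -0.332, 0.038]
ft_force: [-0.8, -0.5, -3.5]
finger_gap: 0.0267
```

step_arm(
  motion=[
    {"tx":0,"ty":0,"tz":-0.1,"twist":0},
    {"tx":0,"ty":0,"tz":-0.1,"twist":0},
    {"tx":0,"ty":0,"tz":0,"twist":0},
    {"tx":0,"ty":0,"tz":0,"twist":0},
  ],
)

```text
time_s: 24.55
tcp_pos: [0.4563, 0.2103, 0.0232]
orientation: [0.938, 0.094, -0.332, 0.038]
ft_force: [0.4, 0.9, -2.9]
finger_gap: 0.0263
```

step_arm(
  motion=[
    {"tx":0,"ty":0,"tz":-0.05,"twist":0},
    {"tx":0,"ty":0,"tz":0,"twist":0},
    {"tx":0,"ty":0,"tz":0,"twist":0},
  ],
)

```text
time_s: 24.92
tcp_pos: [0.4563, 0.2103, 0.0232]
orientation: [0.938, 0.094, -0.332, 0.038]
ft_force: [0.2, 0.8, 0.3]
finger_gap: 0.027
```

step_arm(
  motion=[
    {"tx":0,"ty":0,"tz":-0.05,"twist":0},
    {"tx":0,"ty":0,"tz":0,"twist":0},
    {"tx":0,"ty":0,"tz":0,"twist":0},
  ],
)

```text
time_s: 25.3
tcp_pos: [0.4563, 0.2103, 0.0231]
orientation: [0.938, 0.094, -0.332, 0.038]
ft_force: [1.6, -0.3, 4.9]
finger_gap: 0.0269
```

step_arm(
  motion=[
    {"tx":0,"ty":0,"tz":0,"twist":0},
    {"tx":0,"ty":0,"tz":0,"twist":0},
    {"tx":0,"ty":0,"tz":0,"twist":0},
    {"tx":0,"ty":0,"tz":0,"twist":0},
  ],
  hand=4.2,
)

```text
time_s: 25.8
tcp_pos: [0.4562, 0.2103, 0.0221]
orientation: [0.938, 0.094, -0.332, 0.038]
ft_force: [0.7, -1.5, 0.5]
finger_gap: 0.0418
```

step_arm(
  motion=[
    {"tx":0.5,"ty":0.1,"tz":0.6,"twist":0},
    {"tx":0.8,"ty":0.15,"tz":1,"twist":0},
    {"tx":1.6,"ty":0.3,"tz":2,"twist":0},
    {"tx":2.4,"ty":0.5,"tz":3,"twist":0},
    {"tx":2.4,"ty":0.5,"tz":3.5,"twist":0},
    {"tx":0,"ty":0,"tz":4,"twist":0},
    {"tx":0,"ty":4,"tz":4,"twist":0},
    {"tx":0,"ty":5,"tz":0,"twist":0},
    {"tx":0,"ty":5,"tz":0,"twist":0},
    {"tx":0,"ty":5,"tz":0,"twist":0},
  ],
)

```text
time_s: 27.05
tcp_pos: [0.5336, 0.4173, 0.2044]
orientation: [0.938, 0.094, -0.331, 0.038]
ft_force: [0.4, 0.9, 1.6]
finger_gap: 0.042
```

```bash
python3 o.py; python3 - <<'E'
from h import *
s=env.get_image("scene"); cv2.imwrite("pics/scene12.png",s)
t=env.get_image("top"); cv2.imwrite("pics/top12.png",t)
crop("s",s,290,130,400,220,7,"f1.png"); crop("t",t,180,165,310,270,6,"f2.png"); crop("s",s,205,195,365,355,4,"f3.png")
E
```

```text
27.05 q [0.473 0.835 0.761 0.201 2.198 1.906] tcp [0.5336 0.4173 0.2044] F [0.4 0.9 1.6] gap 0.042
tilt deg 38.91 tilt az -167.8 x az 11.29 y az -78.34 y z 0.008
nest frame tcp mm [ 156.8 -618.3  204.4]
```

View pics/f1.png

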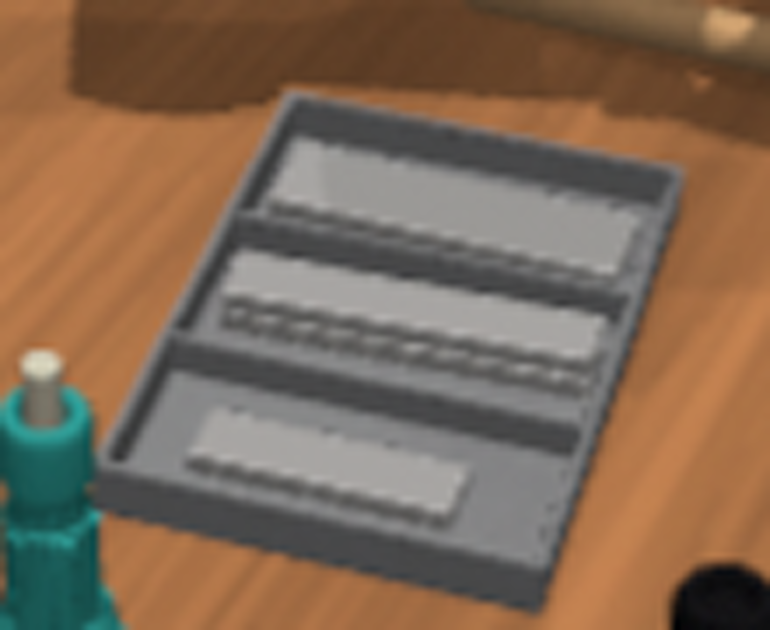

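View pics/f2.png

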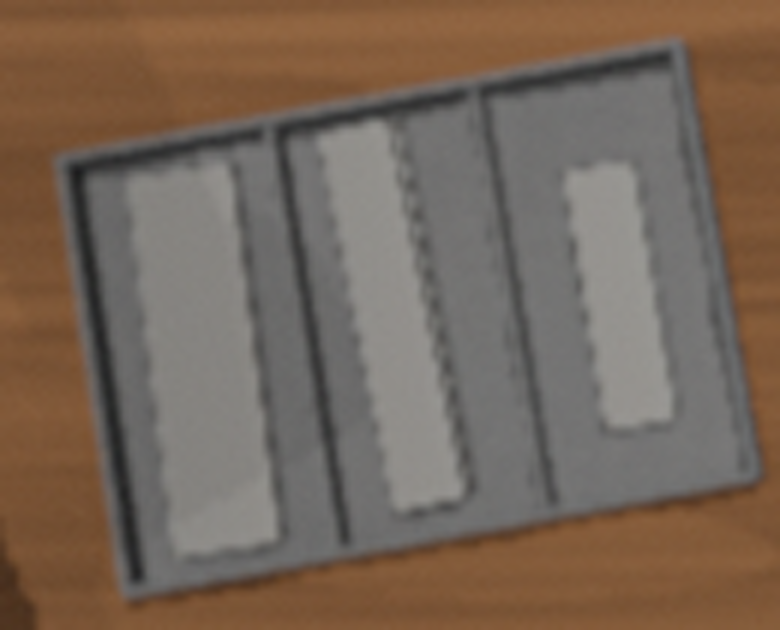

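View pics/f3.png

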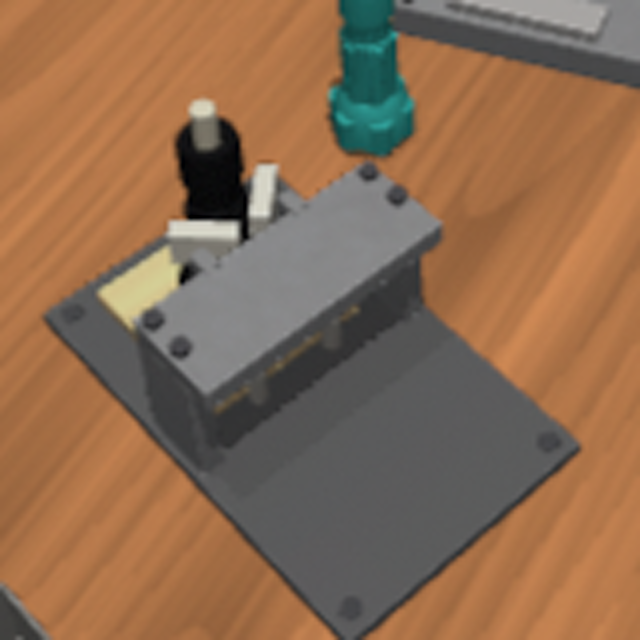

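```bash
python3 - <<'E'
from h import *
for f,z in(("top0",.014),("top12",.024)):
    g=cv2.cvtColor(cv2.imread(f"pics/{f}.png"),cv2.COLOR_BGR2GRAY)[165:270,180:310]
    b=cv2.resize(g,None,fx=6,fy=6,interpolation=cv2.INTER_CUBIC); _,m=cv2.threshold(b,133,255,cv2.THRESH_BINARY)
    for c in cv2.findContours(m,cv2.RETR_EXTERNAL,cv2.CHAIN_APPROX_NONE)[0]:
        if cv2.contourArea(c)>5000:
            P=np.array([ray("top",(q+.5)/6-.5+np.array([180,165]),z)[:2] for q in c[:,0,:].astype(float)])
            print(f,cv2.minAreaRect((P*1000).astype(np.float32)))
E
python3 - <<'E'
import sys; sys.path.insert(0,'.')
from h import *
t=cv2.imread("pics/top12.png"); crop("t",t,360,135,480,275,4.2,"g1.png")
E
```

```text
top0 ((445.55499267578125, 290.17462158203125), (155.99620056152344, 40.85702133178711), 8.120829582214355)
top0 ((469.6614685058594, 116.4532241821289), (107.74501037597656, 27.75747299194336), 9.359048843383789)
top0 ((463.799560546875, 207.84226989746094), (156.39756774902344, 27.211034774780273), 11.53225040435791)
top12 ((446.18780517578125, 278.8182067871094), (157.93946838378906, 41.582847595214844), 0.5477550625801086)
top12 ((469.0715026855469, 115.29258728027344), (108.03990173339844, 29.093826293945312), 9.347025871276855)
top12 ((462.2884521484375, 209.62916564941406), (157.99246215820312, 29.05300521850586), 11.89749526977539)
```

View pics/g1.png

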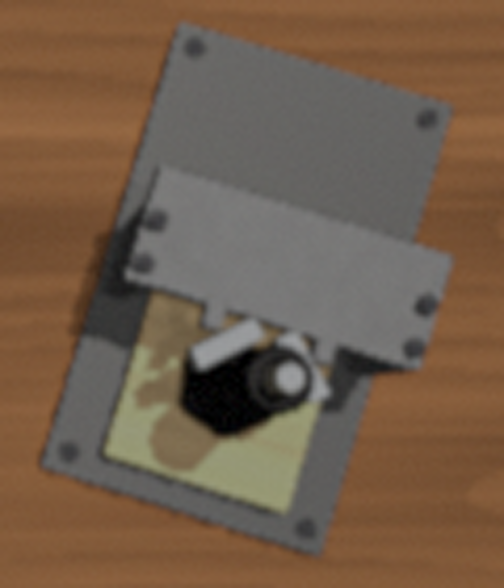

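```bash
python3 - <<'E'
from fit2 import *
c,s=np.cos(V[2]),np.sin(V[2])
for nm,p,z in(("before",(288,388),.194),("after",(290,378),.184)):
    X=ray("top",(np.array(p)+.5)/4.2-.5+np.array([360,135]),z); d=X[:2]-V[:2]; print(nm,(1e3*np.array([c*d[0]+s*d[1],-s*d[0]+c*d[1]])).round(1))
X=[ray("top",(np.array(p)+.5)/4.2-.5+np.array([360,135]),.022) for p in((105,455),(288,512))]
for x in X: d=x[:2]-V[:2]; print("pad rear corner",(1e3*np.array([c*d[0]+s*d[1],-s*d[0]+c*d[1]])).round(1))
E
python3 o.py
```

```text
before [61.4 -1. ]
after [55.4  0.8]
pad rear corner [112.7 -52.1]
pad rear corner [111.6  57.4]
27.15 q [0.478 0.838 0.76  0.202 2.196 1.904] tcp [0.5322 0.4209 0.2026] F [-0.4 -0.2 -0.4] gap 0.042
tilt deg 38.93 tilt az -167.6 x az 11.76 y az -78.01 y z 0.0051
nest frame tcp mm [ 159.3 -621.3  202.6]
```

step_arm(
  motion=[
    {"tx":0,"ty":0,"tz":0,"twist":0},
    {"tx":0,"ty":0,"tz":0,"twist":0},
    {"tx":0,"ty":0,"tz":0,"twist":0},
  ],
)

```text
time_s: 27.52
tcp_pos: [0.5338, 0.4145, 0.2038]
orientation: [0.938, 0.094, -0.332, 0.038]
ft_force: [0.3, -0.8, 0.9]
finger_gap: 0.042
```

```bash
python3 -c "
from bench import env
print(env.job_done())"
```

```text
the job is handed in; nothing more can be done
None
```

I drew the strip out between the stop pins and laid it on its twin in the tray's middle compartment. The job was handed in at 27.5 s. No verdict was reported, so the results below are my own checks.

**How it was done**
- **Tilt:** The moves offer no tilt command. I drove the arm past its outer reach until the tool leaned about 39°. The lean held when I came back in, and I turned it toward the nest.
- **Draw:** I gripped the strip's front end under the crossbar and pulled it about 127 mm, with about 12–14 N at the steady part. The bit leaned back briefly, then settled.
- **Placing:** I regripped at mid-length, carried the strip over, and lowered it until the force showed contact (about 5 N). Then I released and backed away.

**Last checks, from the pictures**
- **Strip on twin:** Its centre is about 2–3 mm from where I measured the twin before placing, and the angle agrees within 0.5°. I could not see whether the twin itself shifted underneath.
- **Bit and pad:** The bit looks upright at about x = 55 mm, y = +1 mm in the nest, against limits of 42–78 mm and ±15 mm. The pad looks flat on the plate against the pins.
- **Other things:** The short strip is unchanged within about 1 mm. The wide strip looks unmoved. I did not re-measure the two bystander bits.

**What disagreed**
- **Wide strip:** The automatic rectangle for it came out 11 mm and 7° off. I put this down to a shadow on it, because the pictures show it in place.
- **Scene camera:** It disagreed with the fitted nest position by 2–3 mm.
- **Finger gap:** It read 26–27 mm on the 30 mm strip, but the grip held.

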